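Fetch the dosing cup from behind the coffee containers

TASK

The low steel dosing cup stands at the back of the wooden counter stand, behind a row of three containers. First clear all three containers (glass jar, steel canister, square carton) to the steel drip tray so that they all stand on its floor, inside the rim; then fetch the cup and stand it upright in the middle of the scale's pan; only then put each container back in the stand on the very spot where it stood at the start. Let nothing tip over, and leave everything standing still.

Things in the scene. Friction and masses are not known exactly. Their poses are not given: they have to be found in the camera images.
- jar_mid (a point): Round amber glass storage jar with a wire clip and a flat clear glass lid, loose: 64 mm diameter up to 90 mm height, lid 58 mm diameter, 116 mm tall in all, about 0.3 kg. Point: its centre, 58 mm above its underside. z is up along the jar.
- canister_mid (a point): Slim round steel canister with a dark lid and a small black knob on top, loose: 55 mm diameter up to 123 mm height, then the knob (16 mm diameter), 132 mm tall in all, about 0.25 kg. Point: its centre, 66 mm above its underside. z is up.
- carton_mid (a point): Square upright kraft carton, loose: 56 x 56 mm, 118 mm tall, about 0.25 kg. Point: its centre line, 60 mm above its underside. z is up, x and y are square to its sides. At the start its sides are within 0.1 rad of the stand's.
- cup_mid (a point): Low open steel dosing cup, loose: 54 mm outer diameter, 45 mm tall, wall 3 mm, about 0.12 kg. Point: its centre, 22.5 mm above its underside. z is up. It starts in the stand's back row, 71 mm behind the line of the containers' centres (a gap of 12 to 17 mm), at a varying place along the stand.
- rack: Wooden counter stand, fixed, open in front and on top: outside 170 mm (its x) by 260 mm (its y); floor 8 mm thick; side and back walls 8 mm thick, tops 35 mm above the table. Origin: centre of its underside. x points to its back wall (away from the robot), y along its length. The containers start in a row at x = -37 mm, y = -78, 0 and 78 mm, in any order; the cup at x = 34 mm, y -60 to 60 mm.
- tray: Rectangular steel drip tray, fixed, the side area for the containers: outside 130 mm (its x) by 270 mm (its y), inside 120 x 260 mm; floor 4 mm thick; rim 5 mm wide, its top 10 mm above the table. Origin: centre of its underside on the table. Long side along y.
- pan (a point): Compact black counter scale with a square steel pan, fixed. Point: centre of the pan's top face, 22 mm above the table. Pan 110 x 110 mm, 6 mm above the black body (160 x 130 mm, 16 mm high); the grey display is on the -x side of the pan. x and y are square to the pan's sides, z up.

How it is judged:
On the way, in this order (a step that is already met when the one before it is completed fails the run):
1. all three containers stand on the drip tray, released, with the cup still in the stand (x of jar_mid in the frame of tray between -0.035 and 0.035 m and y of jar_mid in the frame of tray between -0.107 and 0.107 m and z of jar_mid in the frame of tray between 0.056 and 0.068 m and linear speed of each of jar, canister, carton below 0.02 m/s and angle between each of jar_mid, canister_mid, carton_mid's own z axis and vertical below 0.1 rad and contact force between each of jar, canister, carton and the fingers below 0.1 N and x of canister_mid in the frame of tray between -0.035 and 0.035 m and y of canister_mid in the frame of tray between -0.107 and 0.107 m and z of canister_mid in the frame of tray between 0.064 and 0.076 m and x of carton_mid in the frame of tray between -0.035 and 0.035 m and y of carton_mid in the frame of tray between -0.107 and 0.107 m and z of carton_mid in the frame of tray between 0.058 and 0.07 m and x of cup_mid in the frame of rack between -0.085 and 0.085 m and y of cup_mid in the frame of rack between -0.13 and 0.13 m), for 0.2 s.
2. the cup stands in the middle of the scale's pan, released, while the three containers still stand on the tray (horizontal distance between cup_mid and pan below 0.015 m and z of cup_mid in the frame of pan between 0.018 and 0.028 m and linear speed of each of cup, jar, canister, carton below 0.02 m/s and angle between each of cup_mid, jar_mid, canister_mid, carton_mid's own z axis and vertical below 0.1 rad and contact force between each of cup, jar, canister, carton and the fingers below 0.1 N and x of jar_mid in the frame of tray between -0.035 and 0.035 m and y of jar_mid in the frame of tray between -0.107 and 0.107 m and z of jar_mid in the frame of tray between 0.056 and 0.068 m and x of canister_mid in the frame of tray between -0.035 and 0.035 m and y of canister_mid in the frame of tray between -0.107 and 0.107 m and z of canister_mid in the frame of tray between 0.064 and 0.076 m and x of carton_mid in the frame of tray between -0.035 and 0.035 m and y of carton_mid in the frame of tray between -0.107 and 0.107 m and z of carton_mid in the frame of tray between 0.058 and 0.07 m), for 0.2 s.
At the end, for the whole second after the job is handed in: The cup stands upright on the scale's pan, its centre within 15 mm of the pan's centre, and the jar, the canister and the carton each stand upright in the stand within 15 mm of where they themselves stood at the start; all released and at rest (horizontal distance between cup_mid and pan below 0.015 m and z of cup_mid in the frame of pan between 0.018 and 0.028 m and linear speed of each of cup, jar, canister, carton below 0.02 m/s and angle between each of cup_mid, jar_mid, canister_mid, carton_mid's own z axis and vertical below 0.1 rad and contact force between each of cup, jar, canister, carton and the fingers below 0.1 N and distance of each of jar_mid, canister_mid, carton_mid from where it was at the start of the episode below 0.015 m); the robot touches nothing.
It fails at once if a container or the cup is tipped over (more than about 35 degrees) (angle between any of jar_mid, canister_mid, carton_mid, cup_mid's own z axis and vertical above 0.6 rad).
It also fails if it takes over 144 s, if anything falls off the work surface, if the arm or the gripper's body presses on something with over 40 N, if the wrist force passes 120 N, or if a joint passes its speed limit or range.

ROBOT

A 7-joint arm with a two-finger parallel gripper is mounted at the origin on the work surface. World frame = base frame: x ahead of the robot, y to its left, z up, the work surface at z = 0. Lengths are in m, angles in rad, forces in N, time in s.
With the tool pointing down it reaches from about 0.4 to 0.875 m from the base axis. Payload 6.5 kg.
Tool frame: the origin (TCP) lies at the very end of the fingers, on their centre line; the grasp point (between the pads) lies 19 mm behind it; x points along the fingers, y is the direction in which the jaws open and shut, and the axes are right-handed (so a half turn about x gives the same grasp; the last joint's range is limited). The gripper opens to 88 mm and grips with 3 to 60 N. Pads are 18 mm wide; open, the fingers measure 123 mm over their backs; the gripper's body (75 mm by 187 mm) begins 45 mm behind the grasp point.
Start: joints at [1.14, 0.536, -0.004, 1.538, 0.003, 1.067, -0.071], TCP at [0.232, -0.607, 0.239] pointing down, gripper open.
Joint ranges: [-2.7, 2.7], [-0.37, 2.16], [-1.27, 1.26], [0.24, 2.4], [-1.31, 4.45], [0.19, 1.91], [-2.76, 2.76]. Speed limits (rad/s): [2.39, 2.39, 3.14, 3.14, 3.14, 3.14, 3.14].

INTERFACE

Orientations are given as a rotation vector (axis times angle).
In Python, from station import readout, optics, manip gives the robot as it stands.
- The arm moves only by the shell command python3 -m handwheel 'ROWS' [FORCE]. ROWS is JSON, a list that holds one entry, the list of rows, each a list of 5 numbers: the finger opening in m, from 0 to 0.0881, then the shift along the tool's x, y, z in m, then the turn about the tool's x in degrees. A call has 1 to 12 rows; each row shifts and turns the commanded pose from where the row before left it, along the tool's axes as they then stand; what a row does not reach is not made up. A row lasts 1/10 s, in which the tool goes at most 50 mm and 8.59 degrees, less where a joint would pass 70% of its speed; a pose out of reach is approached as far as the arm can. A call with a gripper value outside its range is refused whole. The fingers move at their own pace and stop on an object; FORCE is the grip in N (left out, the last holds). Time passes only in rows, so rows that do not move let the fingers close. It gives the time, the measured TCP pose, the force and the opening at its end, in the units of the state.
- readout.get_state(): the state, without advancing time (a new reading comes with each control period).
- optics.grab_frame(name): name is "scene" or "side" or "wrist"; returns the picture (384x512x3 uint8, red, green, blue); there is no depth.
- optics.camera_model(name): a dict with "intrinsics" (3x3 intrinsics, pixels), "rvec" (rotation vector, rad) and "tvec" (3), from world to camera coordinates, as OpenCV has them. Camera axes: x right, y down, z forward; pixel columns grow to the right and rows downward; lengths in m; the calibration is good to about 2 mm. The wrist camera is an equidistant fisheye: a pixel r from the principal point sees the ray r / f radians off the axis. A picture is of the moment at which its call begins: read the wrist's pose just before it. camera_model takes no time and is no camera call; for the wrist camera it gives the pose at the moment of the call.
- manip.job_done(): hands the job in, once; it reports no verdict.
The state is a dict: "clock": time; "joint_positions": joint angles; "dq": joint speeds; "joint_torque": joint torques, N m; "tcp_pos": TCP position; "eef_rot": TCP orientation; "contact_force": force on the tool from outside, world axes, zero at the start; "ft_torque": the same for the moment, N m; "width": opening from 0.0 (shut) to 1.0 (fully open).
Only numpy, scipy, OpenCV 4.12 (cv2) and the standard library are available. Lean on these libraries where they do the work, as an engineer would, in place of code of your own. Each camera call takes 0.05 s, during which the arm holds its last target.

## Working session

There is one attempt and no reset: what is moved stays moved. The work goes in short steps, Python scripts to look and compute and a shell command to move; the robot and the scene stay as the last step left them, time stands still between calls to the robot, and variables do not carry over. Pictures are saved under pics/ and viewed, and the job is handed in when it is done.

```bash
ls; mkdir -p pics
python3 - <<'E'
from station import readout, optics
import cv2
print(readout.get_state())
for n in ("scene","side","wrist"):
    m=optics.camera_model(n); print(n,m)
    f=optics.grab_frame(n); cv2.imwrite(f"pics/{n}0.png",f[:,:,::-1])
E
```

```text
pics
{'clock': 0.0, 'joint_positions': array([ 1.1398251 ,  0.53716097, -0.00447534,  1.53877263,  0.00260624,
        1.06732022, -0.07120344]), 'dq': array([ 1.63214934e-03, -1.54929659e-03, -8.04947072e-04, -7.17502470e-05,
       -2.36449549e-03, -9.06678582e-04, -4.61452919e-05]), 'joint_torque': array([ 1.45347221e-04, -5.70978963e+01,  9.90756489e-01, -2.51597822e+01,
       -5.62701013e-02,  1.79446174e-02,  1.49751581e-04]), 'tcp_pos': array([ 0.23167976, -0.60669604,  0.23788129]), 'eef_rot': array([ 2.02261178,  0.37487604, -2.02344779]), 'contact_force': array([ 0.36541653, -0.44131669,  0.99434472]), 'ft_torque': array([-0.00992527, -0.03352938, -0.01491317]), 'width': 1.0000559819666397}
scene {'intrinsics': array([[440.72643688,   0.        , 263.27828123],
       [  0.        , 440.72643688, 195.77613068],
       [  0.        ,   0.        ,   1.        ]]), 'rvec': array([ 1.5635342 ,  1.86342826, -0.86659634]), 'tvec': array([ 0.09102581, -0.2747176 ,  1.65120739])}
side {'intrinsics': array([[446.51952057,   0.        , 260.81591667],
       [  0.        , 446.51952057, 191.13034148],
       [  0.        ,   0.        ,   1.        ]]), 'rvec': array([ 0.50383498, -2.68958983,  1.24718751]), 'tvec': array([0.49382855, 0.20381591, 1.13506013])}
wrist {'intrinsics': array([[297.31863964,   0.        , 257.8568832 ],
       [  0.        , 297.31863964, 187.98790633],
       [  0.        ,   0.        ,   1.        ]]), 'rvec': array([-2.35619278,  1.62032397,  0.26976084]), 'tvec': array([-0.64804029, -0.04497143,  0.3899665 ])}
```

View pics/scene0.png

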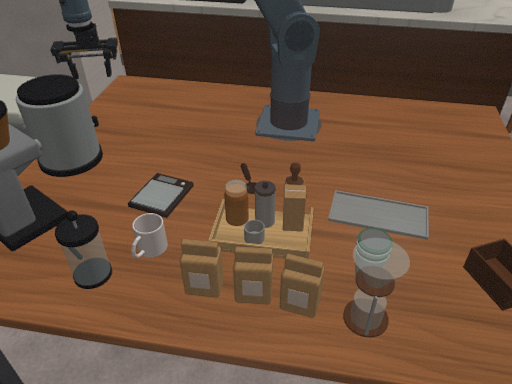

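View pics/side0.png

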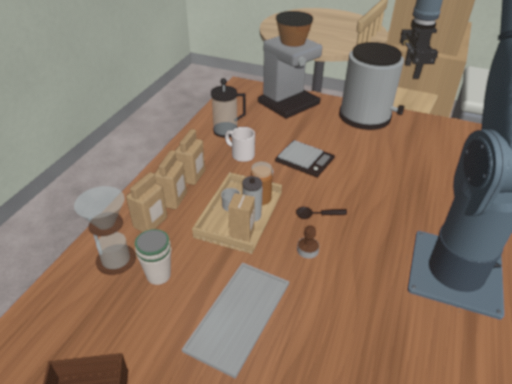

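View pics/wrist0.png

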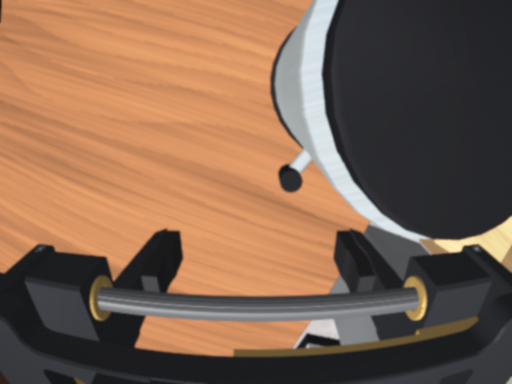

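The scene view faces the robot. The stand is at about (265,228), holding the jar (236,203), canister (264,205) and carton (294,207), with the cup at (254,233). The tray is at (378,214) and the scale at (161,194). Next I'll zoom in to pick out features.

Run:
```python
import cv2
a=cv2.imread("pics/scene0.png"); 
cv2.imwrite("pics/sz1.png",cv2.resize(a[160:260,195:325],None,fx=6,fy=6,interpolation=cv2.INTER_CUBIC))
cv2.imwrite("pics/sz2.png",cv2.resize(a[170:220,115:205],None,fx=8,fy=8,interpolation=cv2.INTER_CUBIC))
cv2.imwrite("pics/sz3.png",cv2.resize(a[180:245,315:445],None,fx=6,fy=6,interpolation=cv2.INTER_CUBIC))
b=cv2.imread("pics/side0.png"); 
cv2.imwrite("pics/dz1.png",cv2.resize(b[155:260,185:295],None,fx=5.5,fy=5.5,interpolation=cv2.INTER_CUBIC))
cv2.imwrite("pics/dz3.png",cv2.resize(b[255:375,175:300],None,fx=5,fy=5,interpolation=cv2.INTER_CUBIC))
```

```text
(no output)
```

View pics/sz1.png

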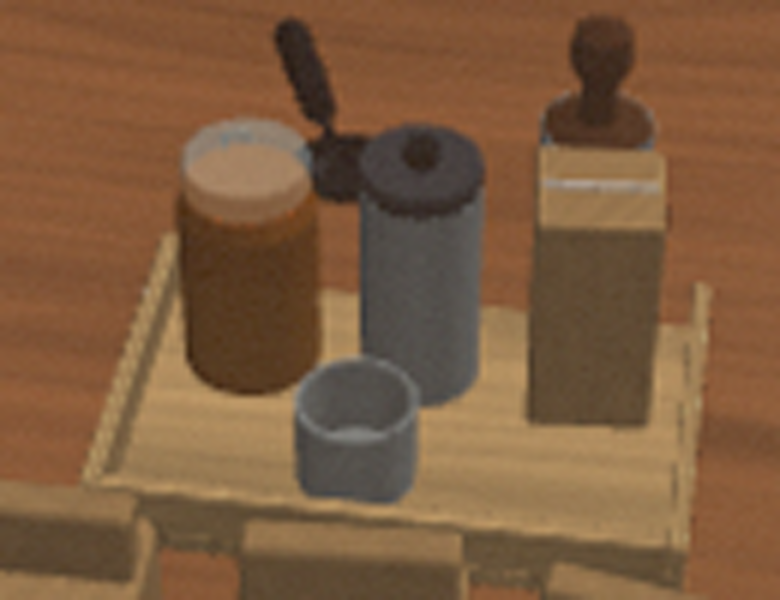

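View pics/sz2.png

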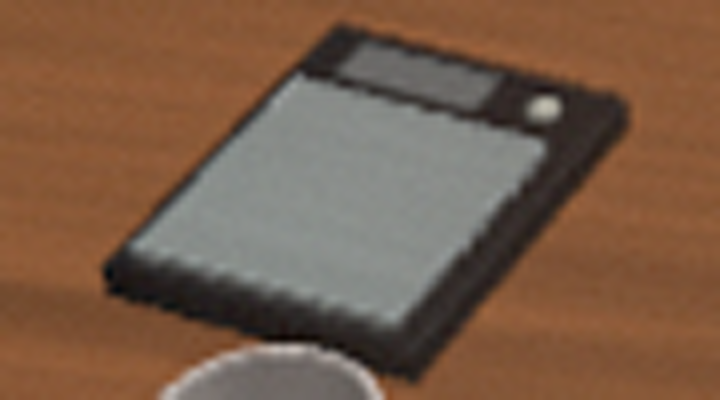

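View pics/sz3.png

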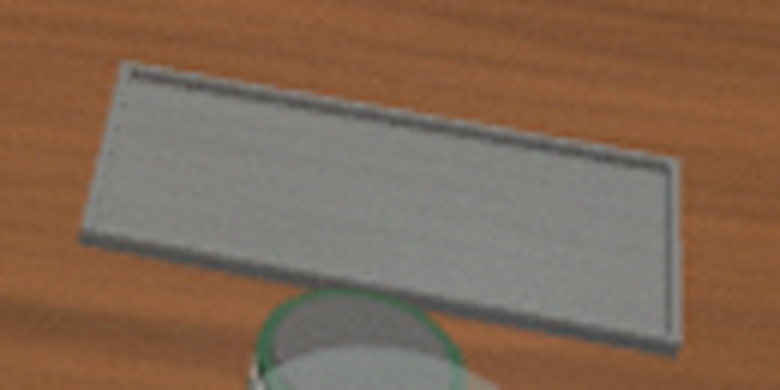

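View pics/dz1.png

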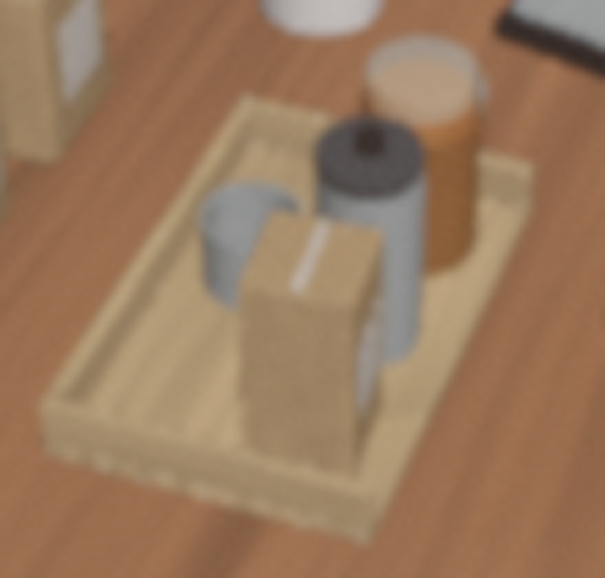

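View pics/dz3.png

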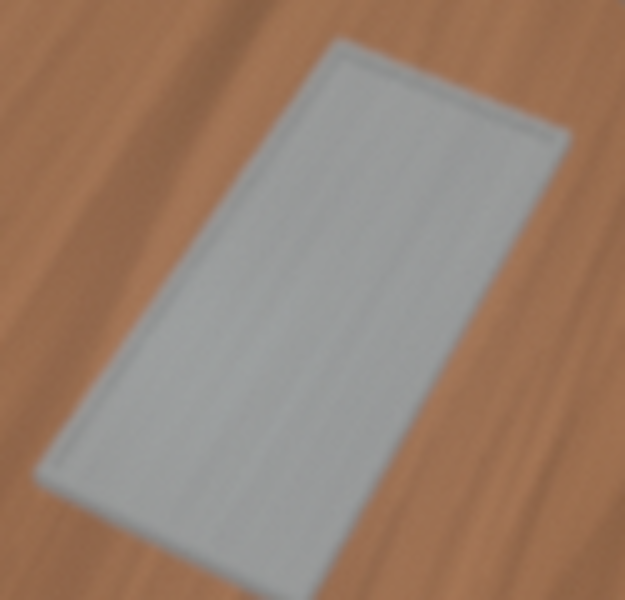

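Features can be picked in these zooms: the tray rim, pan, stand wall tops, and the object tops. I'll cast them onto planes at their known heights and compare the two views.

```bash
cat > h.py <<'E'
import numpy as np, cv2
from station import optics, readout
def ray(name,uv,m=None):
    m=m or optics.camera_model(name); K=m["intrinsics"]; R=cv2.Rodrigues(np.array(m["rvec"]))[0]; t=np.array(m["tvec"])
    x=(uv[0]-K[0,2])/K[0,0]; y=(uv[1]-K[1,2])/K[1,1]
    if name=="wrist":
        th=np.hypot(x,y); s=np.sin(th)/th if th>0 else 1; d=np.array([x*s,y*s,np.cos(th)])
    else: d=np.array([x,y,1.])
    return -R.T@t, R.T@d
def cast(name,uv,z,m=None):
    o,d=ray(name,uv,m); return o+d*(z-o[2])/d[2]
def proj(name,P,m=None):
    m=m or optics.camera_model(name); K=m["intrinsics"]; R=cv2.Rodrigues(np.array(m["rvec"]))[0]
    p=R@np.asarray(P,float)+np.array(m["tvec"])
    if name=="wrist":
        r=np.hypot(p[0],p[1]); th=np.arctan2(r,p[2]); q=p[:2]/max(r,1e-9)*th
    else: q=p[:2]/p[2]
    return K[0,0]*q+K[:2,2]
E
cat > m1.py <<'E'
from h import *
np.set_printoptions(precision=4,suppress=True)
def c(name,pts,x0,y0,f,z,lab):
    P=np.array([cast(name,((a+.5)/f-.5+x0,(b+.5)/f-.5+y0),z) for a,b in pts]); print(lab,name,P[:,:2].tolist() if 0 else ""); print(P[:,:2]); 
    if len(P)==4: print(" ctr",P.mean(0)[:2]," sides",np.linalg.norm(np.roll(P,-1,0)-P,axis=1), "ang",[round(float(np.arctan2(*(P[(i+1)%4]-P[i])[[1,0]])),3) for i in range(4)])
S=("scene",);
c("scene",[(122,62),(680,158),(680,343),(80,235)],315,180,6,.010,"tray")
c("side",[(335,38),(572,132),(308,605),(35,475)],175,255,5,.010,"tray")
c("scene",[(300,75),(548,145),(400,325),(130,248)],115,170,8,.022,"pan")
c("scene",[(165,235),(712,288),(688,548),(83,482)],195,160,6,.035,"rack")
c("side",[(535,163),(378,505),(42,405),(247,95)],185,155,5.5,.035,"rack")
c("scene",[(250,157)],195,160,6,.124,"jar"); c("side",[(424,78)],185,155,5.5,.124,"jar")
c("scene",[(422,163)],195,160,6,.131,"can"); c("side",[(370,150)],185,155,5.5,.131,"can")
c("scene",[(357,398)],195,160,6,.053,"cup");
c("scene",[(540,148),(665,150),(663,228),(540,228)],195,160,6,.126,"carton");c("side",[(384,232),(358,305),(240,292),(272,212)],185,155,5.5,.126,"carton")
E
python3 m1.py
```

```text
tray scene 
[[0.3856 0.1932]
 [0.4114 0.4618]
 [0.5414 0.4476]
 [0.5179 0.18  ]]
 ctr [0.4641 0.3207]  sides [0.2698 0.1308 0.2686 0.133 ] ang [1.475, -0.109, -1.658, 3.042]
tray side 
[[0.5123 0.18  ]
 [0.3819 0.1924]
 [0.4077 0.4596]
 [0.5379 0.4489]]
 ctr [0.4599 0.3203]  sides [0.1309 0.2684 0.1306 0.2701] ang [3.047, 1.475, -0.082, -1.666]
pan scene 
[[ 0.4473 -0.3593]
 [ 0.4713 -0.2534]
 [ 0.5773 -0.2733]
 [ 0.5549 -0.3824]]
 ctr [ 0.5127 -0.3171]  sides [0.1086 0.1078 0.1114 0.1101] ang [1.348, -0.185, -1.773, 2.93]
rack scene 
[[ 0.5151 -0.1226]
 [ 0.5068  0.1361]
 [ 0.6728  0.1401]
 [ 0.6803 -0.1176]]
 ctr [0.5937 0.009 ]  sides [0.2588 0.166  0.2578 0.1652] ang [1.603, 0.024, -1.542, -3.111]
rack side 
[[ 0.5084 -0.1236]
 [ 0.4962  0.1403]
 [ 0.6706  0.1398]
 [ 0.6771 -0.1197]]
 ctr [0.5881 0.0092]  sides [0.2641 0.1744 0.2596 0.1687] ang [1.617, -0.003, -1.546, -3.119]
jar scene 
[[ 0.5588 -0.0688]]
jar side 
[[ 0.5517 -0.0627]]
can scene 
[[0.5581 0.0074]]
can side 
[[0.5527 0.009 ]]
cup scene 
[[ 0.6271 -0.0086]]
carton scene 
[[0.5322 0.0555]
 [0.5238 0.1097]
 [0.5771 0.114 ]
 [0.5864 0.0628]]
 ctr [0.5549 0.0855]  sides [0.0548 0.0535 0.0521 0.0547] ang [1.726, 0.082, -1.391, -3.008]
carton side 
[[0.5266 0.0572]
 [0.5192 0.1083]
 [0.5721 0.1202]
 [0.5808 0.0636]]
 ctr [0.5497 0.0873]  sides [0.0516 0.0542 0.0572 0.0546] ang [1.714, 0.221, -1.42, -3.024]
```

Both views agree to about 5 mm, the sizes match, and the containers fall on the expected row. Next I'll work out the tool axes and check the surrounding obstacles.

```bash
cat > plan.py <<'E'
from h import *
from scipy.spatial.transform import Rotation as R
def cur():
    s=readout.get_state(); return np.array(s["tcp_pos"]),R.from_rotvec(s["eef_rot"]).as_matrix(),s
def delta(target,jawdir=None):
    """target xyz, jawdir=world angle of tool y. prints shift in tool axes and turn deg (turn first or last: both given)"""
    p,M,s=cur(); d=np.array(target)-p
    print("t",round(s["clock"],2),"tcp",p.round(4),"jaw ang",round(np.arctan2(M[1,1],M[0,1]),3),"q7",s["joint_positions"][6].round(3),"w",round(s["width"],3))
    print("shift tool",(M.T@d*1000).round(1),"mm")
    if jawdir is not None:
        want=np.array([np.cos(jawdir),np.sin(jawdir),0]); v=M.T@want
        a=np.degrees(np.arctan2(v[2],v[1])); a=(a+90)%180-90
        M2=M@R.from_rotvec([np.radians(a),0,0]).as_matrix()
        print("turn",a.round(2),"deg; shift after the turn",(M2.T@d*1000).round(1))
E
python3 - <<'E'
from plan import *
p,M,s=cur(); print(M.round(3)); delta([.40,0.0,.33],0.028)
for n,u,z in (("mug",(150,218),.09),("mugbase",(150,252),0),("bag2top",(253,250),.1),("bag2base",(253,303),0),("greentop",(375,240),.11),("tamper base",(294,190),0),("cone",(380,258),.17)):
    print(n,cast("scene",u,z).round(3))
m=optics.camera_model("wrist"); Rw=cv2.Rodrigues(m["rvec"])[0]; print("cam",(-Rw.T@m["tvec"]).round(3),"axis",Rw[2].round(3), "in tool",(M.T@(-Rw.T@m["tvec"]-p)).round(3),(M.T@Rw[2]).round(3))
E
```

```text
[[-0.001  0.357 -0.934]
 [ 0.001 -0.934 -0.357]
 [-1.    -0.001  0.   ]]
t 0.15 tcp [ 0.2317 -0.6068  0.238 ] jaw ang -1.206 q7 -0.071 w 0.997
shift tool [ -91.3 -506.9 -373.7] mm
turn -70.7 deg; shift after the turn [ -91.3  185.1 -601.9]
mug [ 0.683 -0.264  0.09 ]
mugbase [ 0.717 -0.266  0.   ]
bag2top [0.755 0.013 0.1  ]
bag2base [0.827 0.026 0.   ]
greentop [0.682 0.289 0.11 ]
tamper base [0.396 0.071 0.   ]
cone [0.795 0.286 0.17 ]
cam [ 0.31  -0.576  0.383] axis [-0.301 -0.114 -0.947] in tool [-0.145 -0.001 -0.084] [0.947 0.001 0.322]
```

Run:
```python
from plan import *
print("base",cast("scene",(70,152),0).round(3),cast("side",(366,113),0).round(3))
for z in (.15,.2,.25,.3): print(z,cast("scene",(53,92),z).round(3),cast("side",(378,57),z).round(3))
print("grinder",cast("scene",(30,220),0).round(3))
delta([.575,.06,.33],0.028)
```

```text
base [ 0.329 -0.699  0.   ] [ 0.357 -0.697  0.   ]
0.15 [ 0.201 -0.786  0.15 ] [ 0.369 -0.881  0.15 ]
0.2 [ 0.29  -0.719  0.2  ] [ 0.359 -0.761  0.2  ]
0.25 [ 0.379 -0.651  0.25 ] [ 0.349 -0.642  0.25 ]
0.3 [ 0.469 -0.584  0.3  ] [ 0.338 -0.523  0.3  ]
grinder [ 0.661 -0.639  0.   ]
t 0.15 tcp [ 0.2317 -0.6068  0.238 ] jaw ang -1.206 q7 -0.071 w 0.997
shift tool [ -91.3 -500.5 -558.6] mm
turn -70.7 deg; shift after the turn [ -91.3  361.8 -657. ]
```

```bash
python3 -m handwheel '[[[0.088,-0.045,0,0,0],[0.088,-0.046,0,0,0],[0.088,0,-0.031,-0.035,0],[0.088,0,-0.031,-0.035,0],[0.088,0,-0.031,-0.035,0],[0.088,0,-0.031,-0.035,0],[0.088,0,-0.031,-0.035,0],[0.088,0,-0.031,-0.035,0],[0.088,0,-0.031,-0.035,0],[0.088,0,-0.031,-0.035,0],[0.088,0,-0.031,-0.035,0],[0.088,0,-0.031,-0.035,0]]]' 30
python3 - <<'E'
from plan import *
delta([.575,.06,.33],0.028)
E
```

```text
clock: 1.35
tcp_pos: [0.4486, -0.191, 0.3297]
eef_rot: [2.022, 0.373, -2.022]
contact_force: [0.8, -0.2, 0.2]
width: 0.999
t 1.35 tcp [ 0.4486 -0.191   0.3297] jaw ang -1.206 q7 -0.946 w 0.999
shift tool [  -0.3 -189.4 -207.6] mm
turn -70.71 deg; shift after the turn [  -0.3  133.4 -247.3]
```

```bash
python3 -m handwheel '[[[0.088,0,-0.031,-0.035,0],[0.088,0,-0.031,-0.035,0],[0.088,0,-0.031,-0.035,0],[0.088,0,0,0,-7.86],[0.088,0,0,0,-7.86],[0.088,0,0,0,-7.86],[0.088,0,0,0,-7.86],[0.088,0,0,0,-7.86],[0.088,0,0,0,-7.86],[0.088,0,0,0,-7.86],[0.088,0,0,0,-7.86],[0.088,0,0,0,-7.86]]]'
python3 - <<'E'
from plan import *
delta([.575,.06,.33],0.028)
E
```

```text
clock: 2.55
tcp_pos: [0.5129, -0.0684, 0.3295]
eef_rot: [1.184, 1.226, -1.184]
contact_force: [-0.0, 0.1, -0.4]
width: 0.997
t 2.55 tcp [ 0.5129 -0.0684  0.3295] jaw ang 0.034 q7 -0.053 w 0.997
shift tool [  -0.6   66.4 -126.2] mm
turn 0.36 deg; shift after the turn [  -0.6   65.6 -126.7]
```

```bash
python3 -m handwheel '[[[0.088,0,0.022,-0.042,0],[0.088,0,0.022,-0.042,0],[0.088,0,0.022,-0.042,0],[0.088,0,0,0,0.36],[0.088,0,0,0,0]]]'
python3 - <<'E'
from plan import *
import json
delta([.575,.06,.33],0.028)
m=optics.camera_model("wrist"); f=optics.grab_frame("wrist")[:,:,::-1]
json.dump({k:np.array(v).tolist() for k,v in m.items()},open("pics/w1.json","w"))
cv2.imwrite("pics/w1.png",f); cv2.imwrite("pics/w1b.png",cv2.resize(f,None,fx=1.5,fy=1.5,interpolation=cv2.INTER_CUBIC))
E
```

```text
clock: 3.05
tcp_pos: [0.5753, 0.0604, 0.3291]
eef_rot: [1.191, 1.222, -1.192]
contact_force: [0.2, -1.3, -0.1]
width: 0.996
t 3.05 tcp [0.5753 0.0604 0.3291] jaw ang 0.025 q7 -0.344 w 0.996
shift tool [-0.9 -0.3  0.3] mm
turn -0.19 deg; shift after the turn [-0.9 -0.3  0.3]
```

View pics/w1b.png

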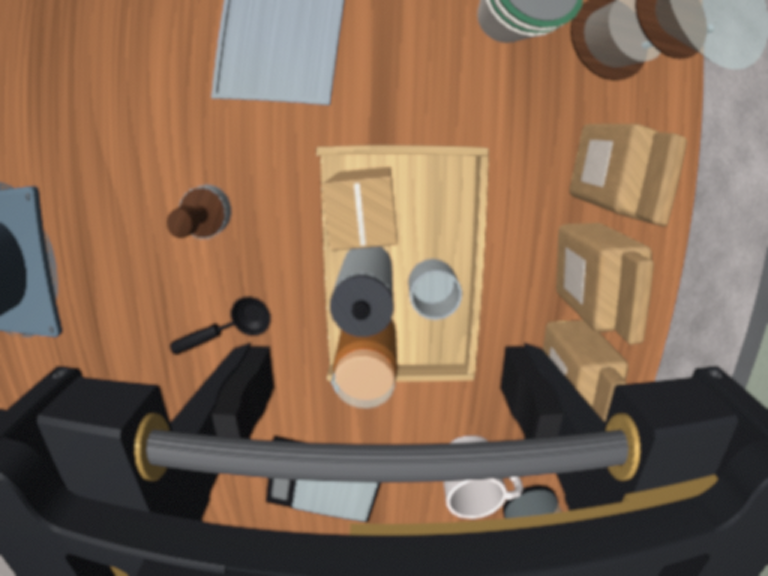

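The wrist view shows the stand at about (400,265), with the carton top (360,212), canister lid (361,303), jar lid (365,375) and cup (435,288) all visible. I'll zoom in for exact picks.

Run:
```python
import cv2
a=cv2.imread("pics/w1.png")
cv2.imwrite("pics/w1c.png",cv2.resize(a[92:192,205:335],None,fx=6,fy=6,interpolation=cv2.INTER_CUBIC))
cv2.imwrite("pics/w1d.png",cv2.resize(a[180:280,205:335],None,fx=6,fy=6,interpolation=cv2.INTER_CUBIC))
```

```text
(no output)
```

View pics/w1c.png

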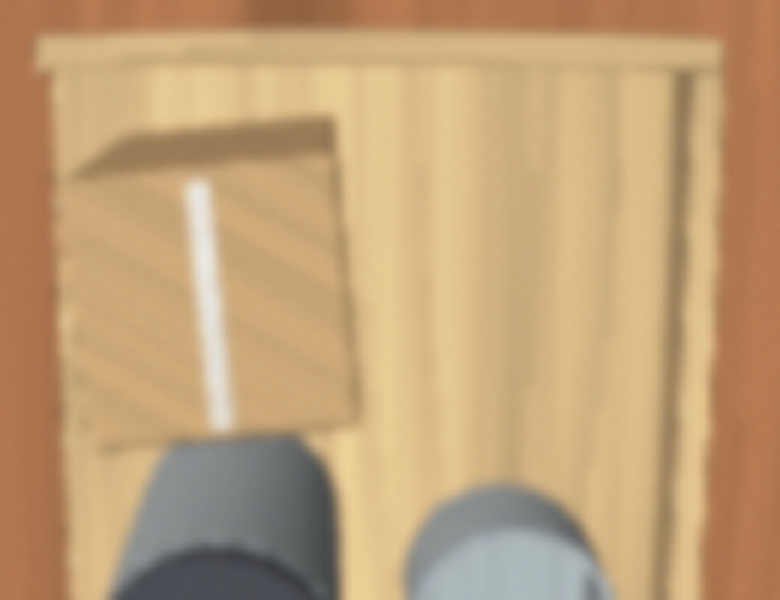

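View pics/w1d.png

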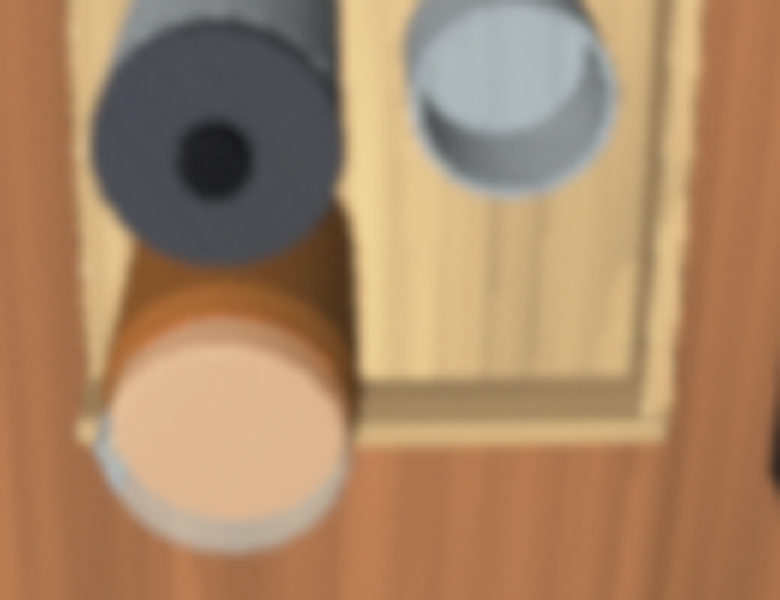

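```bash
cat > m2.py <<'E'
from h import *
import json
np.set_printoptions(precision=4,suppress=True)
m={k:np.array(v) for k,v in json.load(open("pics/w1.json")).items()}
def c(pts,y0,z,lab,x0=205,f=6):
    P=np.array([cast("wrist",((a+.5)/f-.5+x0,(b+.5)/f-.5+y0),z,m) for a,b in pts])[:,:2]; print(lab,P.tolist() if len(P)<3 else "")
    if len(P)==4: print(P," ctr",P.mean(0)," sides",np.linalg.norm(np.roll(P,-1,0)-P,axis=1),"ang",[round(float(np.arctan2(*(P[(i+1)%4]-P[i])[[1,0]])),3) for i in range(4)])
    return P
c([(37,37),(722,38),(663,440+528),(80,440+528)],92,.035,"rack")
c([(68,180),(338,155),(360,422),(97,450)],92,.126,"carton")
c([(217,144)],180,.131,"can lid"); c([(215,158)],180,.140,"knob")
c([(93,144),(342,144)],180,.131,"can lr");c([(217,20),(217,268)],180,.131,"can tb")
c([(223,431)],180,.124,"jar"); c([(97,431),(350,431)],180,.124,"jar lr"); c([(223,553)],180,.124,"jar b")
c([(511,605)],92,.053,"cup"); c([(406,605),(616,605)],92,.053,"cup lr")
P=[(223/1.5,0),]
for z,pts,l in((.010,[(213,97),(330,103)],"tray near corners"),):
    c(pts,0,z,l,0,1.5)
c([(295,478),(380,483),(368,521),(290,505)],0,.022,"pan",0,1.5)
E
python3 m2.py
```

```text
rack 
[[ 0.5031  0.1341]
 [ 0.6713  0.1393]
 [ 0.6782 -0.1204]
 [ 0.5099 -0.124 ]]  ctr [0.5906 0.0072]  sides [0.1682 0.2597 0.1684 0.2582] ang [0.031, -1.544, -3.12, 1.597]
carton 
[[0.5238 0.1081]
 [0.5765 0.1139]
 [0.5824 0.0604]
 [0.5294 0.0533]]  ctr [0.553  0.0839]  sides [0.053  0.0538 0.0535 0.0551] ang [0.109, -1.461, -3.009, 1.672]
can lid [[0.5543839904514142, 0.007709322046611622]]
knob [[0.5544772094752034, 0.008252900334086044]]
can lr [[0.5284802540846425, 0.006936439978069614], [0.5802778492042887, 0.00841393670510146]]
can tb [[0.5542116125417021, 0.03469741733963955], [0.5544955101830291, -0.020826870660814928]]
jar [[0.5555359263088626, -0.0656164149060966]]
jar lr [[0.5266491412905433, -0.06681756323052768], [0.5844057444025686, -0.06475488943850735]]
jar b [[0.5555391822333736, -0.0997096503537798]]
cup [[0.6239454921567427, -0.003551942812378056]]
cup lr [[0.5974808299627196, -0.004225686141407281], [0.6507436756764775, -0.0028862402651340657]]
tray near corners [[0.3848947179982533, 0.19151671576554136], [0.5127760109398382, 0.1793452822255763]]
pan 
[[ 0.4554 -0.2988]
 [ 0.5736 -0.3001]
 [ 0.5571 -0.384 ]
 [ 0.4422 -0.3576]]  ctr [ 0.5071 -0.3351]  sides [0.1183 0.0855 0.1179 0.0602] ang [-0.011, -1.765, 2.916, 1.35]
```

Results:
- Stand centre is (0.591, 0.007) with yaw 0.028.
- Start spots are carton (0.553, 0.084) with yaw 0.11, canister (0.554, 0.0075), jar (0.5556, -0.071), and cup (0.624, -0.004).

These match the given row geometry within about 2 mm. I'll take the carton first.

Run:
```python
from plan import *
delta([.553,.084,.080],0.11)
```

```text
t 3.1 tcp [0.5752 0.0586 0.3292] jaw ang 0.022 q7 -0.343 w 1.0
shift tool [249.2 -21.3 -26.1] mm
turn -5.03 deg; shift after the turn [249.2 -19.  -27.8]
```

```bash
python3 -m handwheel '[[[0.088,0,0,0,-5],[0.088,0.045,-0.019,-0.027,0],[0.088,0.045,0,0,0],[0.088,0.045,0,0,0],[0.088,0,0,0,0]]]'
python3 - <<'E'
from plan import *
delta([.553,.084,.080],0.11)
f=optics.grab_frame("wrist")[:,:,::-1]; cv2.imwrite("pics/w2.png",f)
delta([.553,.084,.080],0.11)
E
```

```text
clock: 3.6
tcp_pos: [0.5518, 0.0781, 0.1944]
eef_rot: [1.123, 1.264, -1.139]
contact_force: [-0.4, 0.8, 0.2]
width: 1.001
t 3.6 tcp [0.5518 0.0781 0.1944] jaw ang 0.107 q7 -0.386 w 1.001
shift tool [114.3   3.1  -6. ] mm
turn -0.15 deg; shift after the turn [114.3   3.1  -6. ]
t 3.65 tcp [0.5541 0.0792 0.1978] jaw ang 0.107 q7 -0.385 w 1.001
shift tool [ 1.178e+02  1.000e-01 -5.100e+00] mm
turn -0.15 deg; shift after the turn [ 1.178e+02  1.000e-01 -5.100e+00]
```

View pics/w2.png

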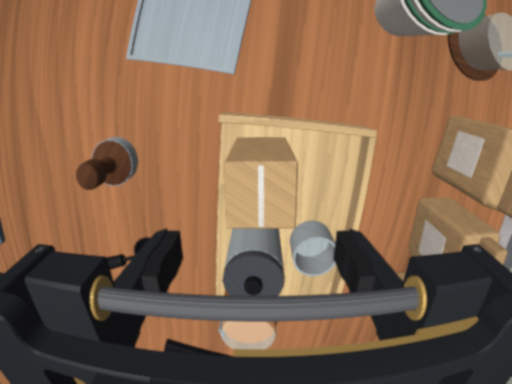

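The carton is square to the jaws and centred at column 261, between fingers at 165 and 350. I'll descend and grip.

```bash
python3 -m handwheel '[[[0.088,0.03,0,-0.005,0],[0.088,0.03,0,0,0],[0.088,0.03,0,0,0],[0.088,0.025,0,0,0],[0.088,0,0,0,0],[0.088,0,0,0,0]]]'
python3 - <<'E'
from plan import *
delta([.553,.084,.080],0.11)
optics.grab_frame("wrist")
delta([.553,.084,.080],0.11)
E
python3 -m handwheel '[[[0.045,0,0,0,0],[0.045,0,0,0,0],[0.045,0,0,0,0],[0.045,0,0,0,0],[0.045,0,0,0,0],[0.045,0,0,0,0],[0.045,0,0,0,0],[0.045,0,0,0,0]]]' 20
```

```text
clock: 4.25
tcp_pos: [0.5572, 0.0863, 0.0867]
eef_rot: [1.13, 1.256, -1.127]
contact_force: [0.2, 0.6, 0.3]
width: 0.997
t 4.25 tcp [0.5572 0.0863 0.0867] jaw ang 0.108 q7 -0.488 w 0.997
shift tool [ 6.7 -4.4  1.8] mm
turn -0.09 deg; shift after the turn [ 6.7 -4.4  1.8]
t 4.3 tcp [0.5574 0.0865 0.087 ] jaw ang 0.109 q7 -0.489 w 0.995
shift tool [ 7.  -4.7  2. ] mm
turn -0.08 deg; shift after the turn [ 7.  -4.7  2. ]
clock: 5.1
tcp_pos: [0.5551, 0.0866, 0.0845]
eef_rot: [1.128, 1.259, -1.128]
contact_force: [-2.7, -1.5, 4.6]
width: 0.633
```

Gripped: 0.633 × 88 mm = 55.7 mm, the carton's width. Lifting.

```bash
python3 -m handwheel '[[[0.045,-0.005,0,0,0],[0.045,-0.015,0,0,0],[0.045,-0.025,0,0,0],[0.045,-0.03,0,0,0],[0.045,-0.03,0,0,0],[0.045,-0.03,0,0,0],[0.045,-0.02,0,0,0],[0.045,0,0,0,0]]]'
python3 - <<'E'
from plan import *
f=optics.grab_frame("side")[:,:,::-1]; cv2.imwrite("pics/s3.png",f)
delta([.4689,.3956,.082],-.097)
E
```

```text
clock: 5.9
tcp_pos: [0.5574, 0.0873, 0.2431]
eef_rot: [1.132, 1.255, -1.123]
contact_force: [1.3, -0.1, -3.2]
width: 0.636
t 5.95 tcp [0.5562 0.0868 0.2409] jaw ang 0.11 q7 -0.368 w 0.633
shift tool [ 158.7  -53.6 -316.5] mm
turn 11.84 deg; shift after the turn [ 158.7 -117.3 -298.8]
```

View pics/s3.png

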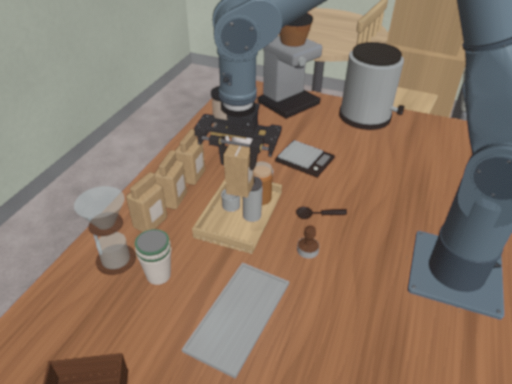

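```bash
python3 -m handwheel '[[[0.045,0,0,-0.015,5.9],[0.045,0,-0.008,-0.024,5.9],[0.045,0,-0.012,-0.030,0],[0.045,0,-0.012,-0.032,0],[0.045,0,-0.014,-0.036,0],[0.045,0,-0.014,-0.036,0],[0.045,0,-0.014,-0.036,0],[0.045,0,-0.014,-0.036,0],[0.045,0,-0.012,-0.026,0],[0.045,0,-0.008,-0.018,0],[0.045,0,-0.004,-0.010,0],[0.045,0,0,0,0]]]'
python3 - <<'E'
from plan import *
optics.grab_frame("wrist")
delta([.4689,.3956,.082],-.097)
E
```

```text
clock: 7.15
tcp_pos: [0.4659, 0.3951, 0.2383]
eef_rot: [1.277, 1.164, -1.28]
contact_force: [0.2, -0.1, -2.6]
width: 0.637
t 7.2 tcp [0.4669 0.3937 0.2384] jaw ang -0.096 q7 -1.132 w 0.635
shift tool [156.4   1.9  -2.3] mm
turn 0.07 deg; shift after the turn [156.4   1.9  -2.4]
```

```bash
python3 -m handwheel '[[[0.045,0.025,0.002,-0.002,0],[0.045,0.035,0,0,0],[0.045,0.035,0,0,0],[0.045,0.03,0,0,0],[0.045,0.015,0,0,0],[0.045,0.007,0,0,0],[0.045,0.004,0,0,0],[0.045,0,0,0,0],[0.045,0,0,0,0]]]'
python3 - <<'E'
from plan import *
f=optics.grab_frame("side")[:,:,::-1]; cv2.imwrite("pics/s4.png",cv2.resize(f[160:384,120:380],None,fx=3,fy=2.6))
delta([.4689,.3956,.082],-.097); print(cur()[2]["contact_force"])
E
```

```text
clock: 8.1
tcp_pos: [0.47, 0.3966, 0.0896]
eef_rot: [1.282, 1.162, -1.278]
contact_force: [-0.5, 0.7, -2.8]
width: 0.64
t 8.15 tcp [0.4699 0.3966 0.0896] jaw ang -0.096 q7 -1.227 w 0.636
shift tool [ 7.6 -0.9  1.1] mm
turn 0.04 deg; shift after the turn [ 7.6 -0.9  1.1]
[-0.09924275 -0.35929669 -2.18587049]
```

View pics/s4.png

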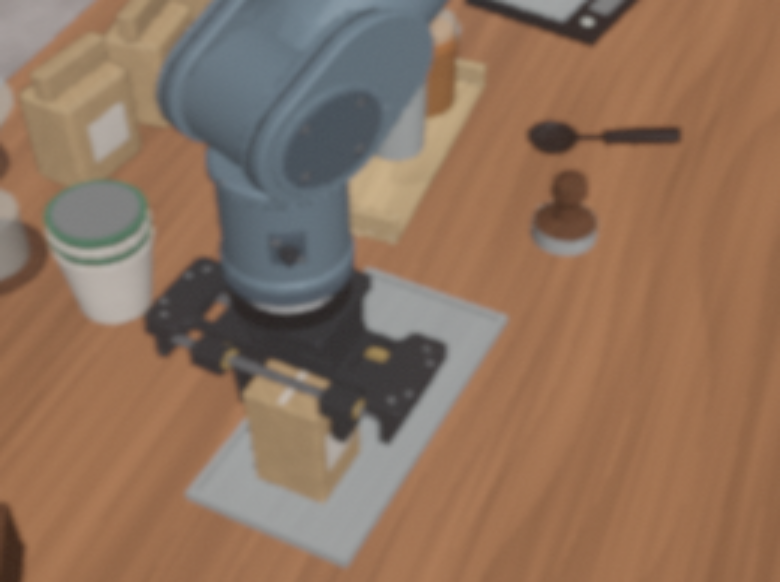

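```bash
python3 -m handwheel '[[[0.045,0.003,0,0,0],[0.045,0.002,0,0,0],[0.045,0,0,0,0],[0.045,0,0,0,0]]]'
python3 -m handwheel '[[[0.045,0.002,0,0,0],[0.045,0,0,0,0],[0.045,0,0,0,0]]]'
```

```text
clock: 8.55
tcp_pos: [0.4692, 0.396, 0.0834]
eef_rot: [1.28, 1.162, -1.28]
contact_force: [-0.5, 0.5, -2.7]
width: 0.64
clock: 8.85
tcp_pos: [0.4692, 0.396, 0.0813]
eef_rot: [1.28, 1.162, -1.28]
contact_force: [0.2, -0.1, -2.1]
width: 0.638
```

```bash
python3 -m handwheel '[[[0.045,0.0015,0,0,0],[0.045,0,0,0,0],[0.045,0,0,0,0]]]'
python3 -m handwheel '[[[0.045,0.0015,0,0,0],[0.045,0,0,0,0],[0.045,0,0,0,0]]]'
```

```text
clock: 9.15
tcp_pos: [0.4692, 0.3963, 0.0803]
eef_rot: [1.28, 1.162, -1.279]
contact_force: [-1.0, -1.8, 2.7]
width: 0.632
clock: 9.45
tcp_pos: [0.4682, 0.3968, 0.0796]
eef_rot: [1.279, 1.163, -1.28]
contact_force: [-5.5, -2.9, 11.9]
width: 0.635
```

Contact felt at the expected height, 4 mm below the grasp height in the stand. Releasing and rising.

```bash
python3 -m handwheel '[[[0.06,-0.001,0,0,0],[0.07,0,0,0,0],[0.088,0,0,0,0],[0.088,0,0,0,0],[0.088,0,0,0,0],[0.088,-0.02,0,0,0],[0.088,-0.04,0,0,0],[0.088,-0.045,0,0,0],[0.088,-0.02,0,0,0],[0.088,0,0,0,0]]]'
python3 - <<'E'
from plan import *
f=optics.grab_frame("wrist")[:,:,::-1]; cv2.imwrite("pics/w5.png",f)
delta([.5545,.0075,.083],.028)
E
```

```text
clock: 10.45
tcp_pos: [0.4707, 0.3977, 0.2079]
eef_rot: [1.285, 1.162, -1.274]
contact_force: [0.0, 0.3, 0.3]
width: 1.0
t 10.5 tcp [0.4699 0.3965 0.2056] jaw ang -0.097 q7 -1.154 w 0.998
shift tool [122.2 121.4 379.3] mm
turn -7.14 deg; shift after the turn [122.2  73.4 391.4]
```

View pics/w5.png

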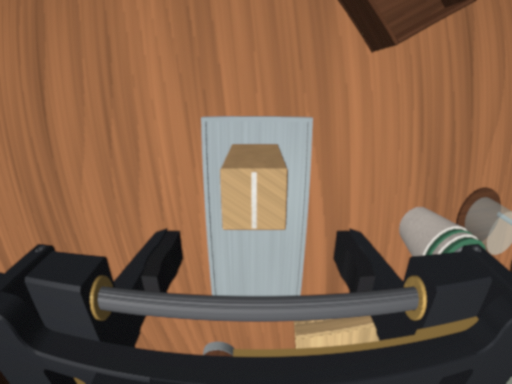

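The carton stands square on the tray at (254,187). Next is the canister.

```bash
python3 -m handwheel '[[[0.088,0,0,0,-7.1],[0.088,0,0.007,0.036,0],[0.088,0,0.008,0.044,0],[0.088,0,0.009,0.047,0],[0.088,0,0.009,0.047,0],[0.088,0,0.009,0.047,0],[0.088,0,0.009,0.047,0],[0.088,0,0.009,0.047,0],[0.088,0,0.009,0.047,0],[0.088,0,0.004,0.029,0],[0.088,0,0,0,0],[0.088,0,0,0,0]]]'
python3 - <<'E'
from plan import *
f=optics.grab_frame("wrist")[:,:,::-1]; cv2.imwrite("pics/w6.png",f)
delta([.5545,.0075,.083],.028)
E
```

```text
clock: 11.7
tcp_pos: [0.5521, 0.0069, 0.2029]
eef_rot: [1.189, 1.224, -1.191]
contact_force: [0.3, 0.4, -0.0]
width: 1.001
t 11.75 tcp [0.5522 0.0083 0.2033] jaw ang 0.029 q7 -0.33 w 0.998
shift tool [120.3   2.6   1. ] mm
turn 0.04 deg; shift after the turn [120.3   2.6   1. ]
```

View pics/w6.png

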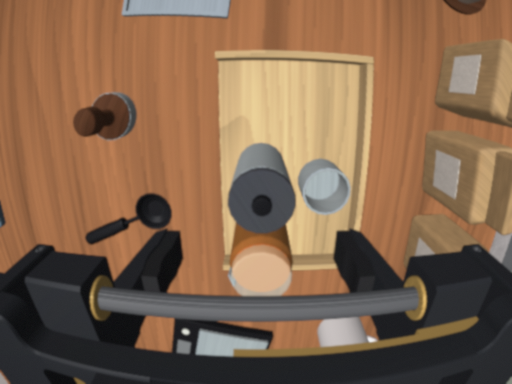

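The canister lid at column 262 is centred between the fingers. Descending and gripping.

```bash
python3 -m handwheel '[[[0.088,0.025,0.001,0.001,0],[0.088,0.03,0.001,0,0],[0.088,0.03,0,0,0],[0.088,0.024,0,0,0],[0.088,0.010,0,0,0],[0.088,0,0,0,0],[0.088,0,0,0,0]]]'
python3 -m handwheel '[[[0.07,0,0,0,0],[0.06,0,0,0,0],[0.045,0,0,0,0],[0.045,0,0,0,0],[0.045,0,0,0,0],[0.045,0,0,0,0],[0.045,0,0,0,0]]]' 20
```

```text
clock: 12.45
tcp_pos: [0.5555, 0.0073, 0.0862]
eef_rot: [1.189, 1.222, -1.187]
contact_force: [0.3, -0.3, 0.1]
width: 0.999
clock: 13.15
tcp_pos: [0.5551, 0.0062, 0.0857]
eef_rot: [1.189, 1.222, -1.189]
contact_force: [-1.5, -0.6, 5.5]
width: 0.622
```

```bash
python3 -m handwheel '[[[0.045,-0.005,0,0,0],[0.045,-0.015,0,0,0],[0.045,-0.025,0,0,0],[0.045,-0.03,0,0,0],[0.045,-0.03,0,0,0],[0.045,-0.03,0,0,0],[0.045,-0.02,0,0,0],[0.045,0,0,0,0]]]'
python3 - <<'E'
from plan import *
f=optics.grab_frame("wrist")[:,:,::-1]; cv2.imwrite("pics/w7.png",f)
delta([.4615,.320,.083],-.097)
E
```

```text
clock: 13.95
tcp_pos: [0.5567, 0.0067, 0.2439]
eef_rot: [1.192, 1.218, -1.185]
contact_force: [1.3, -0.1, -2.7]
width: 0.617
t 14.0 tcp [0.5556 0.0064 0.2417] jaw ang 0.028 q7 -0.303 w 0.62
shift tool [ 158.4  -85.8 -316.1] mm
turn 7.15 deg; shift after the turn [ 158.4 -124.5 -303. ]
```

```bash
python3 -m handwheel '[[[0.045,0,0,0,7.15],[0.045,0,-0.008,-0.020,0],[0.045,0,-0.012,-0.030,0],[0.045,0,-0.014,-0.034,0],[0.045,0,-0.015,-0.036,0],[0.045,0,-0.015,-0.036,0],[0.045,0,-0.015,-0.036,0],[0.045,0,-0.015,-0.036,0],[0.045,0,-0.013,-0.034,0],[0.045,0,-0.011,-0.026,0],[0.045,0,-0.006,-0.014,0],[0.045,0,0,0,0]]]'
python3 - <<'E'
from plan import *
optics.grab_frame("wrist")
delta([.4615,.320,.083],-.097)
E
```

```text
clock: 15.2
tcp_pos: [0.4593, 0.3204, 0.2394]
eef_rot: [1.277, 1.165, -1.279]
contact_force: [-0.3, 0.3, -3.0]
width: 0.619
t 15.25 tcp [0.4605 0.3183 0.2394] jaw ang -0.096 q7 -1.048 w 0.619
shift tool [156.4   1.   -2. ] mm
turn 0.06 deg; shift after the turn [156.4   1.   -2. ]
```

```bash
python3 -m handwheel '[[[0.045,0.025,0.001,-0.001,0],[0.045,0.035,0,0,0],[0.045,0.035,0,0,0],[0.045,0.03,0,0,0],[0.045,0.017,0,0,0],[0.045,0.008,0,0,0],[0.045,0.004,0,0,0],[0.045,0,0,0,0],[0.045,0,0,0,0]]]'
python3 -m handwheel '[[[0.045,0.002,0,0,0],[0.045,0,0,0,0],[0.045,0,0,0,0]]]'
```

```text
clock: 16.15
tcp_pos: [0.4629, 0.3198, 0.0874]
eef_rot: [1.282, 1.161, -1.279]
contact_force: [-0.4, 0.7, -3.0]
width: 0.617
clock: 16.45
tcp_pos: [0.4621, 0.3199, 0.0847]
eef_rot: [1.281, 1.162, -1.28]
contact_force: [-0.2, -0.5, -2.7]
width: 0.619
```

```bash
python3 -m handwheel '[[[0.045,0.002,0,0,0],[0.045,0,0,0,0],[0.045,0,0,0,0]]]'
python3 -m handwheel '[[[0.045,0.001,0,0,0],[0.045,0,0,0,0],[0.045,0,0,0,0]]]'
```

```text
clock: 16.75
tcp_pos: [0.462, 0.3197, 0.0823]
eef_rot: [1.28, 1.162, -1.281]
contact_force: [-0.9, 0.4, -3.2]
width: 0.615
clock: 17.05
tcp_pos: [0.4621, 0.3199, 0.0817]
eef_rot: [1.281, 1.162, -1.28]
contact_force: [-0.8, -0.7, 1.3]
width: 0.622
```

Light contact (force z changed from -3 to +1). Releasing, rising, and going to the jar.

```bash
python3 -m handwheel '[[[0.06,0,0,0,0],[0.07,0,0,0,0],[0.088,0,0,0,0],[0.088,0,0,0,0],[0.088,0,0,0,0],[0.088,-0.02,0,0,0],[0.088,-0.04,0,0,0],[0.088,-0.045,0,0,0],[0.088,-0.02,0,0,0],[0.088,0,0,0,0]]]'
python3 - <<'E'
from plan import *
f=optics.grab_frame("wrist")[:,:,::-1]; cv2.imwrite("pics/w8.png",f)
delta([.5556,-.071,.069],.028)
E
```

```text
clock: 18.05
tcp_pos: [0.4636, 0.3212, 0.2097]
eef_rot: [1.286, 1.161, -1.275]
contact_force: [-0.1, -0.0, -0.3]
width: 0.999
t 18.1 tcp [0.4627 0.3202 0.2076] jaw ang -0.097 q7 -1.077 w 0.994
shift tool [138.3 130.2 380.5] mm
turn -7.18 deg; shift after the turn [138.3  81.5 393.8]
```

View pics/w8.png

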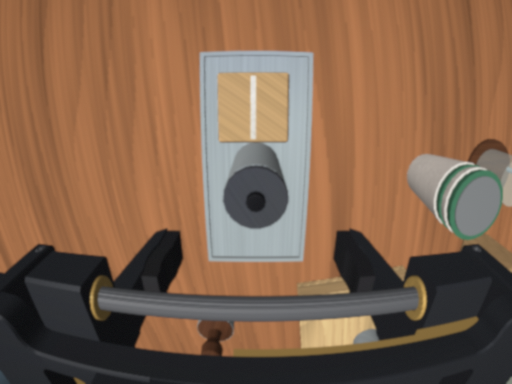

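The carton (254,105) and canister (256,190) both stand on the tray. Now to the jar.

```bash
python3 -m handwheel '[[[0.088,0,0,0,-7.15],[0.088,0,0.007,0.036,0],[0.088,0,0.009,0.044,0],[0.088,0,0.010,0.047,0],[0.088,0,0.010,0.047,0],[0.088,0,0.010,0.047,0],[0.088,0,0.010,0.047,0],[0.088,0,0.010,0.047,0],[0.088,0,0.010,0.047,0],[0.088,0,0.006,0.032,0],[0.088,0,0,0,0],[0.088,0,0,0,0]]]'
python3 - <<'E'
from plan import *
f=optics.grab_frame("wrist")[:,:,::-1]; cv2.imwrite("pics/w9.png",f)
delta([.5556,-.071,.069],.028)
E
```

```text
clock: 19.3
tcp_pos: [0.5539, -0.0722, 0.2048]
eef_rot: [1.189, 1.224, -1.191]
contact_force: [-0.7, 0.9, 0.4]
width: 0.997
t 19.35 tcp [ 0.554  -0.0707  0.2052] jaw ang 0.028 q7 -0.195 w 0.995
shift tool [136.2   1.9   0.5] mm
turn 0.03 deg; shift after the turn [136.2   1.9   0.5]
```

View pics/w9.png

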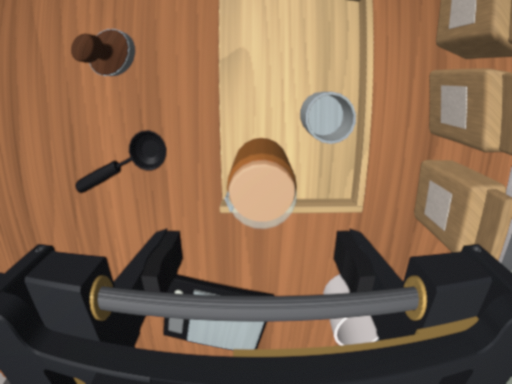

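The jar lid is centred at column 261. Descending and gripping.

```bash
python3 -m handwheel '[[[0.088,0.025,0.001,0,0],[0.088,0.035,0,0,0],[0.088,0.035,0,0,0],[0.088,0.026,0,0,0],[0.088,0.015,0,0,0],[0.088,0,0,0,0],[0.088,0,0,0,0]]]'
python3 -m handwheel '[[[0.075,0,0,0,0],[0.068,0,0,0,0],[0.05,0,0,0,0],[0.05,0,0,0,0],[0.05,0,0,0,0],[0.05,0,0,0,0],[0.05,0,0,0,0]]]' 20
python3 - <<'E'
from plan import *
delta([.5556,-.071,.069],.028)
E
```

```text
clock: 20.05
tcp_pos: [0.5564, -0.0708, 0.0711]
eef_rot: [1.188, 1.222, -1.187]
contact_force: [0.8, -0.6, 1.1]
width: 0.998
clock: 20.75
tcp_pos: [0.5567, -0.0719, 0.0711]
eef_rot: [1.189, 1.221, -1.188]
contact_force: [0.9, -0.2, 6.1]
width: 0.718
t 20.75 tcp [ 0.5567 -0.0719  0.0711] jaw ang 0.027 q7 -0.308 w 0.718
shift tool [ 2.1 -1.1 -1. ] mm
turn -0.03 deg; shift after the turn [ 2.1 -1.1 -1. ]
```

```bash
python3 -m handwheel '[[[0.05,-0.005,0,0,0],[0.05,-0.015,0,0,0],[0.05,-0.03,0,0,0],[0.05,-0.035,0,0,0],[0.05,-0.035,0,0,0],[0.05,-0.03,0,0,0],[0.05,-0.02,0,0,0],[0.05,0,0,0,0]]]'
python3 - <<'E'
from plan import *
f=optics.grab_frame("side")[:,:,::-1]; cv2.imwrite("pics/s10.png",f)
delta([.4541,.2444,.069],-.097)
E
```

```text
clock: 21.55
tcp_pos: [0.5572, -0.0716, 0.2436]
eef_rot: [1.19, 1.218, -1.186]
contact_force: [0.3, 0.6, -3.1]
width: 0.724
t 21.6 tcp [ 0.5561 -0.0718  0.2415] jaw ang 0.028 q7 -0.171 w 0.719
shift tool [ 172.1  -93.5 -319. ] mm
turn 7.14 deg; shift after the turn [ 172.1 -132.5 -304.9]
```

View pics/s10.png

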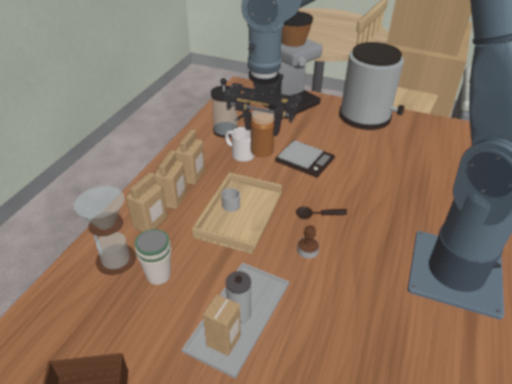

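The jar is held upright at (262,135); the carton and canister stand on the tray.

```bash
python3 -m handwheel '[[[0.05,0,0,0,7.15],[0.05,0,-0.008,-0.020,0],[0.05,0,-0.013,-0.030,0],[0.05,0,-0.015,-0.034,0],[0.05,0,-0.016,-0.036,0],[0.05,0,-0.016,-0.036,0],[0.05,0,-0.016,-0.036,0],[0.05,0,-0.016,-0.036,0],[0.05,0,-0.014,-0.034,0],[0.05,0,-0.012,-0.027,0],[0.05,0,-0.006,-0.015,0],[0.05,0,0,0,0]]]'
python3 - <<'E'
from plan import *
optics.grab_frame("wrist")
delta([.4541,.2444,.069],-.097)
E
```

```text
clock: 22.8
tcp_pos: [0.4517, 0.2458, 0.2391]
eef_rot: [1.276, 1.167, -1.279]
contact_force: [-0.5, -0.8, -3.5]
width: 0.722
t 22.85 tcp [0.4527 0.2437 0.239 ] jaw ang -0.095 q7 -0.936 w 0.719
shift tool [170.    1.8  -1. ] mm
turn 0.14 deg; shift after the turn [170.    1.8  -1. ]
```

```bash
python3 -m handwheel '[[[0.05,0.025,0.001,0,0],[0.05,0.035,0,0,0],[0.05,0.035,0,0,0],[0.05,0.035,0,0,0],[0.05,0.022,0,0,0],[0.05,0.012,0,0,0],[0.05,0.005,0,0,0],[0.05,0,0,0,0],[0.05,0,0,0,0]]]'
python3 -m handwheel '[[[0.05,0.002,0,0,0],[0.05,0,0,0,0],[0.05,0,0,0,0]]]'
```

```text
clock: 23.75
tcp_pos: [0.4558, 0.2437, 0.0723]
eef_rot: [1.282, 1.161, -1.279]
contact_force: [-0.8, -0.5, -3.2]
width: 0.722
clock: 24.05
tcp_pos: [0.4552, 0.2435, 0.0698]
eef_rot: [1.281, 1.161, -1.28]
contact_force: [0.3, 0.2, -3.6]
width: 0.718
```

```bash
python3 -m handwheel '[[[0.05,0.002,0,0,0],[0.05,0,0,0,0],[0.05,0,0,0,0]]]'
python3 -m handwheel '[[[0.05,0.001,0,0,0],[0.05,0,0,0,0],[0.05,0,0,0,0]]]'
```

```text
clock: 24.35
tcp_pos: [0.4549, 0.2434, 0.0673]
eef_rot: [1.28, 1.162, -1.281]
contact_force: [-0.3, -1.0, -3.7]
width: 0.721
clock: 24.65
tcp_pos: [0.4551, 0.2436, 0.0671]
eef_rot: [1.28, 1.161, -1.28]
contact_force: [-1.2, -2.2, 5.6]
width: 0.717
```

Contact. Releasing, rising, and checking.

```bash
python3 -m handwheel '[[[0.068,0,0,0,0],[0.075,0,0,0,0],[0.088,0,0,0,0],[0.088,0,0,0,0],[0.088,0,0,0,0],[0.088,-0.02,0,0,0],[0.088,-0.04,0,0,0],[0.088,-0.045,0,0,0],[0.088,-0.035,0,0,0],[0.088,0,0,0,0]]]'
python3 - <<'E'
from plan import *
import json
m=optics.camera_model("wrist"); json.dump({k:np.array(v).tolist() for k,v in m.items()},open("pics/w11.json","w"))
f=optics.grab_frame("wrist")[:,:,::-1]; cv2.imwrite("pics/w11.png",f)
f=optics.grab_frame("scene")[:,:,::-1]; cv2.imwrite("pics/c11.png",cv2.resize(f[150:260,310:450],None,fx=5,fy=5))
delta([.624,-.004,.25],.028+np.pi/2)
E
```

```text
clock: 25.65
tcp_pos: [0.4574, 0.2453, 0.2109]
eef_rot: [1.287, 1.159, -1.273]
contact_force: [1.2, 0.9, -1.2]
width: 0.999
t 25.75 tcp [0.4553 0.2434 0.2067] jaw ang -0.097 q7 -0.973 w 0.999
shift tool [-43.1 192.  229.8] mm
turn 82.81 deg; shift after the turn [ -43.1  252.  -161.8]
```

View pics/w11.png

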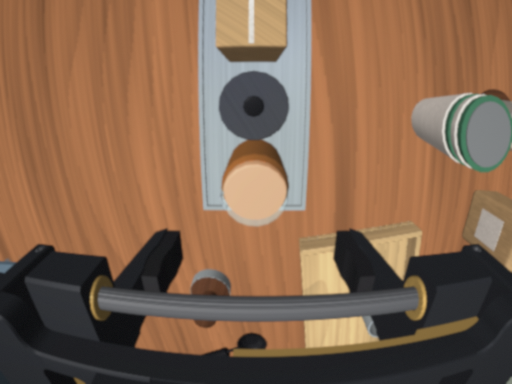

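View pics/c11.png

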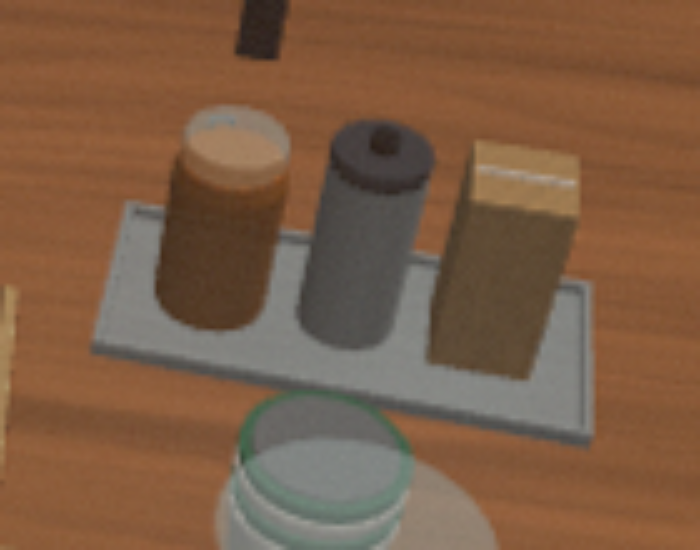

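All three stand upright on the tray, inside the rim. Now I'll turn the jaws along y, with the camera on the robot's side, and go over the cup.

```bash
python3 -m handwheel '[[[0.088,-0.01,0,0,-8.1],[0.088,-0.01,0,0,-8.1],[0.088,-0.01,0,0,-8.1],[0.088,-0.01,0,0,-8.1],[0.088,0,0,0,-8.1],[0.088,0,0,0,-8.1],[0.088,0,0,0,-8.1],[0.088,0,0,0,-8.1],[0.088,0,0,0,-8.1],[0.088,0,0,0,-8.1],[0.088,0,0,0,-8.1],[0.088,0,0,0,-8.1]]]'
python3 - <<'E'
from plan import *
delta([.624,-.004,.20],.028+np.pi/2)
E
```

```text
clock: 26.95
tcp_pos: [0.4541, 0.2429, 0.2445]
eef_rot: [-0.028, 1.574, 0.027]
contact_force: [-0.3, 0.6, 1.0]
width: 0.995
t 26.95 tcp [0.4541 0.2429 0.2445] jaw ang 1.605 q7 0.572 w 0.995
shift tool [  44.3 -252.6  161.3] mm
turn 0.38 deg; shift after the turn [  44.3 -251.5  163. ]
```

```bash
python3 -m handwheel '[[[0.088,0,-0.025,0.016,0.4],[0.088,0,-0.040,0.026,0],[0.088,0,-0.040,0.026,0],[0.088,0,-0.040,0.026,0],[0.088,0,-0.040,0.026,0],[0.088,0.01,-0.040,0.026,0],[0.088,0.03,-0.026,0.017,0],[0.088,0.015,0,0,0],[0.088,0,0,0,0],[0.088,0,0,0,0]]]'
python3 - <<'E'
from plan import *
import json
m=optics.camera_model("wrist"); json.dump({k:np.array(v).tolist() for k,v in m.items()},open("pics/w12.json","w"))
f=optics.grab_frame("wrist")[:,:,::-1]; cv2.imwrite("pics/w12.png",f)
delta([.624,-.004,.028],.028+np.pi/2)
E
```

```text
clock: 27.95
tcp_pos: [0.6225, -0.0019, 0.1908]
eef_rot: [-0.018, 1.573, 0.02]
contact_force: [0.8, 0.8, 0.4]
width: 0.995
t 28.0 tcp [ 0.623  -0.0017  0.1918] jaw ang 1.595 q7 1.033 w 1.003
shift tool [163.8  -2.5   0.9] mm
turn -0.2 deg; shift after the turn [163.8  -2.5   0.9]
```

View pics/w12.png

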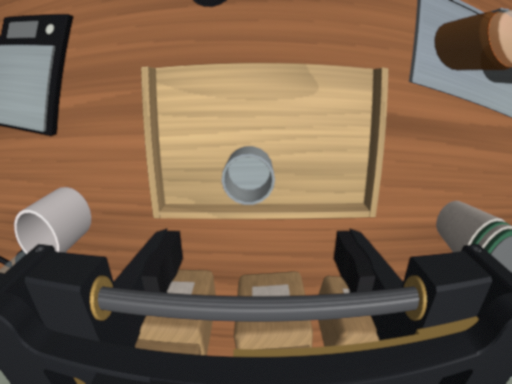

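Run:
```python
from h import *; import json
m={k:np.array(v) for k,v in json.load(open("pics/w12.json")).items()}
a=cv2.imread("pics/w12.png"); cv2.imwrite("pics/w12b.png",cv2.resize(a[135:215,200:300],None,fx=6,fy=6,interpolation=cv2.INTER_CUBIC))
cv2.imwrite("pics/w12c.png",cv2.resize(a[5:145,0:90],None,fx=4,fy=4,interpolation=cv2.INTER_CUBIC))
print(cast("wrist",(248,174),.053,m), [cast("wrist",p,.035,m).round(4) for p in((142,67),(388,68),(153,217),(376,217))])
```

```text
[ 0.61906371 -0.01049989  0.053     ] [array([ 0.51  , -0.1237,  0.035 ]), array([0.5028, 0.1334, 0.035 ]), array([ 0.6779, -0.1207,  0.035 ]), array([0.6719, 0.1392, 0.035 ])]
```

View pics/w12b.png

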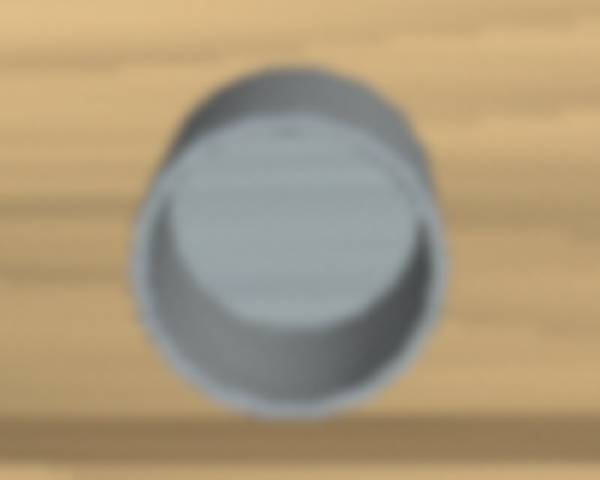

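View pics/w12c.png

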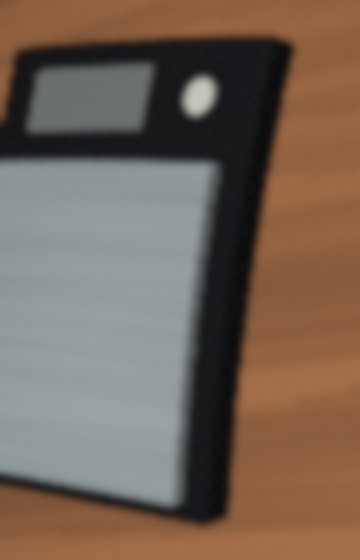

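Run:
```python
from plan import *; import json
m={k:np.array(v) for k,v in json.load(open("pics/w12.json")).items()}
for p in ((290,263),(133,263),(447,263),(290,418),(290,108)): print(cast("wrist",((p[0]+.5)/6-.5+200,(p[1]+.5)/6-.5+135),.053,m))
c=np.array([cast("wrist",((a+.5)/4-.5,(b+.5)/4-.5+5),.022,m) for a,b in ((220,162),(182,507))]); print("pan +y corners",c[:,:2], np.linalg.norm(c[1]-c[0]))
d=(c[1]-c[0])[:2]; d/=np.linalg.norm(d); n=np.array([d[1],-d[0]]); print("pan ctr",c[:,:2].mean(0)+n*.055, np.arctan2(d[1],d[0]))
```

```text
[ 0.62362981 -0.01051253  0.053     ]
[ 0.62423602 -0.03667087  0.053     ]
[0.62297576 0.01549555 0.053     ]
[ 0.65123511 -0.01012013  0.053     ]
[ 0.59743598 -0.0109335   0.053     ]
pan +y corners [[ 0.4670985  -0.25127972]
 [ 0.57454566 -0.27280887]] 0.1095828346690824
pan ctr [ 0.51001652 -0.3159724 ] -0.19775101753108534
```

The cup rim measures 52–54 mm across and is centred at (0.624, -0.0105), matching the expected x. The pan centre is about (0.510, -0.316). Descending on the cup.

```bash
python3 -m handwheel '[[[0.088,0.02,-0.009,0.001,0],[0.088,0.035,0,0,0],[0.088,0.035,0,0,0],[0.088,0.035,0,0,0],[0.088,0.025,0,0,0],[0.088,0.014,0,0,0],[0.088,0,0,0,0],[0.088,0,0,0,0]]]'
python3 - <<'E'
from plan import *
f=optics.grab_frame("wrist")[:,:,::-1]; cv2.imwrite("pics/w13.png",f)
delta([.624,-.0105,.024],.028+np.pi/2)
E
```

```text
clock: 28.8
tcp_pos: [0.6254, -0.0124, 0.0284]
eef_rot: [-0.017, 1.569, 0.017]
contact_force: [1.1, -1.2, -0.0]
width: 1.001
t 28.85 tcp [ 0.6258 -0.0125  0.0289] jaw ang 1.592 q7 0.926 w 1.0
shift tool [ 4.9  2.  -1.7] mm
turn -0.36 deg; shift after the turn [ 4.9  2.  -1.7]
```

View pics/w13.png

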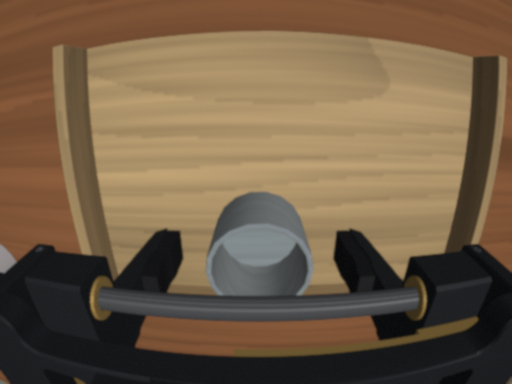

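The cup is centred between the fingers (column 260). Closing, with a moderate force.

```bash
python3 -m handwheel '[[[0.07,0.004,0,-0.001,0],[0.06,0,0,0,0],[0.044,0,0,0,0],[0.044,0,0,0,0],[0.044,0,0,0,0],[0.044,0,0,0,0],[0.044,0,0,0,0]]]' 15
python3 - <<'E'
from plan import *
delta([.624,-.0105,.024],.028+np.pi/2); print(cur()[2]["contact_force"])
E
```

```text
clock: 29.55
tcp_pos: [0.6239, -0.0127, 0.0236]
eef_rot: [-0.017, 1.57, 0.017]
contact_force: [0.2, -0.0, 3.0]
width: 0.593
t 29.55 tcp [ 0.6239 -0.0127  0.0236] jaw ang 1.592 q7 0.921 w 0.593
shift tool [-0.4  2.2  0.1] mm
turn -0.37 deg; shift after the turn [-0.4  2.2  0.1]
[ 0.23546312 -0.04445386  2.98702828]
```

```bash
python3 -m handwheel '[[[0.044,-0.005,0,0,0],[0.044,-0.015,0,0,0],[0.044,-0.03,0,0,0],[0.044,-0.03,0,0,0],[0.044,-0.03,0,0,0],[0.044,-0.02,0,0,0],[0.044,0,0,0,0],[0.044,0,0,0,0]]]'
python3 - <<'E'
from plan import *
f=optics.grab_frame("wrist")[:,:,::-1]; cv2.imwrite("pics/w14.png",f)
delta([.511,-.3165,.16],-.19+np.pi/2); print(cur()[2]["contact_force"])
E
```

```text
clock: 30.35
tcp_pos: [0.6234, -0.0132, 0.153]
eef_rot: [-0.017, 1.571, 0.016]
contact_force: [-0.9, -0.4, -2.8]
width: 0.598
t 30.4 tcp [ 0.6229 -0.0133  0.1521] jaw ang 1.592 q7 1.02 w 0.6
shift tool [  -7.5 -300.7 -118.3] mm
turn 12.11 deg; shift after the turn [  -7.5 -318.8  -52.6]
[ 0.43526822 -0.79613114 -1.63566381]
```

View pics/w14.png

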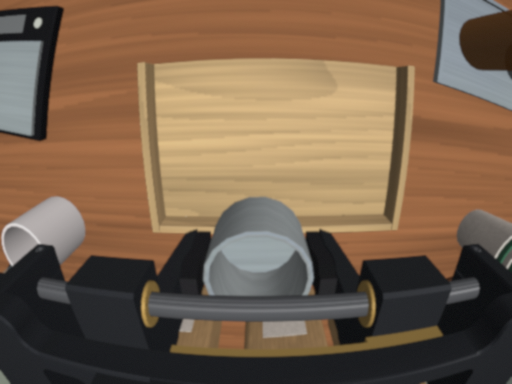

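The cup is held straight. I'll move halfway and take a better look at the pan.

```bash
python3 -m handwheel '[[[0.044,0,-0.015,0,0],[0.044,-0.01,-0.030,0,0],[0.044,-0.02,-0.035,0.010,0],[0.044,-0.02,-0.035,0.015,0],[0.044,-0.02,-0.035,0.015,0],[0.044,-0.01,-0.035,0.010,0],[0.044,0,-0.025,0,0],[0.044,0,-0.01,0,0],[0.044,0,0,0,0],[0.044,0,0,0,0]]]'
python3 - <<'E'
from plan import *
import json
optics.grab_frame("scene")
m=optics.camera_model("wrist"); json.dump({k:np.array(v).tolist() for k,v in m.items()},open("pics/w15.json","w"))
f=optics.grab_frame("wrist")[:,:,::-1]; cv2.imwrite("pics/w15.png",f)
delta([.511,-.3165,.16],-.19+np.pi/2); print(cur()[2]["contact_force"])
E
```

```text
clock: 31.4
tcp_pos: [0.6779, -0.2301, 0.2325]
eef_rot: [-0.017, 1.572, 0.02]
contact_force: [-0.5, 0.5, -0.9]
width: 0.598
t 31.5 tcp [ 0.6783 -0.2293  0.2331] jaw ang 1.595 q7 1.445 w 0.598
shift tool [  73.1  -83.1 -169.4] mm
turn 12.3 deg; shift after the turn [  73.1 -117.3 -147.8]
[ 0.18928232  0.66736503 -1.31186375]
```

View pics/w15.png

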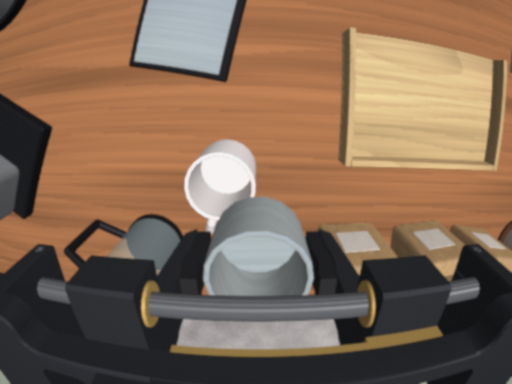

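I stand at x = 0.678, high above the mug, and the pan is cut off at the top of the picture. Moving back toward the robot and looking again.

```bash
python3 -m handwheel '[[[0.044,0,-0.015,-0.02,0],[0.044,0,-0.030,-0.035,0],[0.044,0,-0.025,-0.03,0],[0.044,0,-0.01,-0.01,0],[0.044,0,0,0,0],[0.044,0,0,0,0],[0.044,0,0,0,0]]]'
python3 - <<'E'
from plan import *
import json
optics.grab_frame("scene")
m=optics.camera_model("wrist"); json.dump({k:np.array(v).tolist() for k,v in m.items()},open("pics/w16.json","w"))
f=optics.grab_frame("wrist")[:,:,::-1]; cv2.imwrite("pics/w16.png",f)
cv2.imwrite("pics/w16b.png",cv2.resize(f[0:170,140:330],None,fx=4,fy=3.5,interpolation=cv2.INTER_CUBIC))
delta([.511,-.3165,.16],-.19+np.pi/2)
E
```

```text
clock: 32.2
tcp_pos: [0.5868, -0.3109, 0.2337]
eef_rot: [-0.019, 1.569, 0.021]
contact_force: [0.5, 0.1, -1.3]
width: 0.594
t 32.3 tcp [ 0.5865 -0.3116  0.2335] jaw ang 1.595 q7 1.57 w 0.597
shift tool [ 73.5  -3.1 -75.6] mm
turn 12.29 deg; shift after the turn [ 73.5 -19.1 -73.2]
```

View pics/w16b.png

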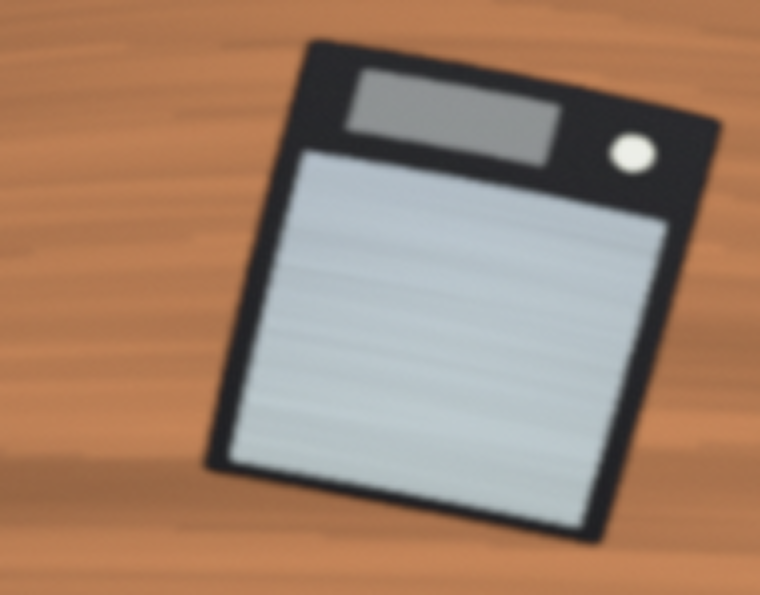

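The whole pan is visible, with corners at (303,152), (667,222), (583,527) and (229,461) in the zoom.

Run:
```python
from plan import *; import json
m={k:np.array(v) for k,v in json.load(open("pics/w16.json")).items()}
c=np.array([cast("wrist",((a+.5)/4-.5+140,(b+.5)/3.5-.5),.022,m) for a,b in ((303,152),(667,222),(583,527),(229,461))])[:,:2]
print(c.round(4),c.mean(0),np.linalg.norm(np.roll(c,-1,0)-c,axis=1))
```

```text
[[ 0.4446 -0.3636]
 [ 0.4661 -0.2559]
 [ 0.5734 -0.2767]
 [ 0.5521 -0.3853]] [ 0.50905256 -0.3203581 ] [0.10981014 0.10929154 0.11068399 0.10959597]
```

The pan sides come out at 109–111 mm (110 given), centre (0.509, -0.320). The other views said (0.512, -0.317). I'll use (0.510, -0.319).

```bash
python3 -m handwheel '[[[0.044,0,0,-0.015,0],[0.044,0,-0.002,-0.025,0],[0.044,0,-0.002,-0.022,0],[0.044,0.01,-0.002,-0.015,0],[0.044,0.025,0,0,0],[0.044,0.035,0,0,0],[0.044,0.035,0,0,0],[0.044,0.035,0,0,0],[0.044,0.025,0,0,0],[0.044,0.015,0,0,0],[0.044,0,0,0,0],[0.044,0,0,0,0]]]'
python3 - <<'E'
from plan import *
optics.grab_frame("wrist")
delta([.510,-.319,.0376]); print(cur()[2]["contact_force"])
E
```

```text
clock: 33.5
tcp_pos: [0.5094, -0.3211, 0.0543]
eef_rot: [-0.018, 1.569, 0.017]
contact_force: [0.9, -0.1, -0.9]
width: 0.596
t 33.55 tcp [ 0.5097 -0.3214  0.0548] jaw ang 1.593 q7 1.464 w 0.597
shift tool [17.2  2.4  0.4] mm
[ 0.27455841  0.37895591 -0.92832186]
```

```bash
python3 -m handwheel '[[[0.044,0.007,0.002,0,0],[0.044,0.005,0,0,0],[0.044,0.003,0,0,0],[0.044,0,0,0,0],[0.044,0,0,0,0]]]'
python3 -m handwheel '[[[0.044,0.0015,0,0,0],[0.044,0,0,0,0],[0.044,0,0,0,0]]]'
```

```text
clock: 34.05
tcp_pos: [0.5083, -0.3194, 0.0384]
eef_rot: [-0.017, 1.571, 0.017]
contact_force: [0.3, -0.5, -0.8]
width: 0.599
clock: 34.35
tcp_pos: [0.5086, -0.3195, 0.0376]
eef_rot: [-0.017, 1.57, 0.016]
contact_force: [-1.7, -0.4, 6.2]
width: 0.599
```

Contact at exactly the predicted 0.0376. Releasing, rising, and checking.

```bash
python3 -m handwheel '[[[0.06,0,0,0,0],[0.07,0,0,0,0],[0.088,0,0,0,0],[0.088,0,0,0,0],[0.088,0,0,0,0],[0.088,-0.01,0,0,0],[0.088,-0.03,0,0,0],[0.088,-0.045,0,0.02,0],[0.088,-0.045,0,0.03,0],[0.088,-0.045,0,0.03,0],[0.088,-0.02,0,0,0],[0.088,0,0,0,0]]]'
python3 - <<'E'
from plan import *
import json
f=optics.grab_frame("scene")[:,:,::-1]; cv2.imwrite("pics/c17.png",f)
m=optics.camera_model("wrist"); json.dump({k:np.array(v).tolist() for k,v in m.items()},open("pics/w17.json","w"))
f=optics.grab_frame("wrist")[:,:,::-1]; cv2.imwrite("pics/w17.png",f)
cv2.imwrite("pics/w17b.png",cv2.resize(f[0:170,140:330],None,fx=4,fy=3.5,interpolation=cv2.INTER_CUBIC))
delta([.4541,.2444,.28],-.097)
E
```

```text
clock: 35.55
tcp_pos: [0.5863, -0.3173, 0.2294]
eef_rot: [-0.019, 1.565, 0.016]
contact_force: [0.2, 0.8, -0.1]
width: 0.997
t 35.65 tcp [ 0.5832 -0.3179  0.2249] jaw ang 1.592 q7 1.574 w 0.996
shift tool [ -55.3  564.9 -117. ] mm
turn -83.21 deg; shift after the turn [-55.3 183.  547.1]
```

View pics/c17.png

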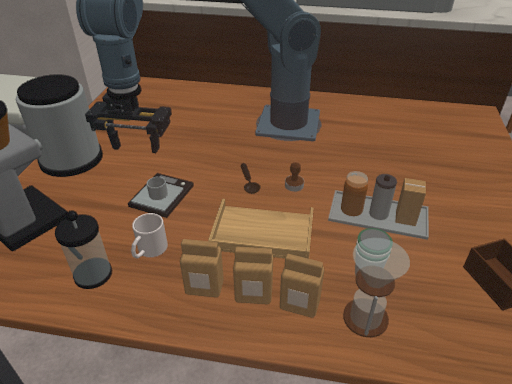

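View pics/w17b.png

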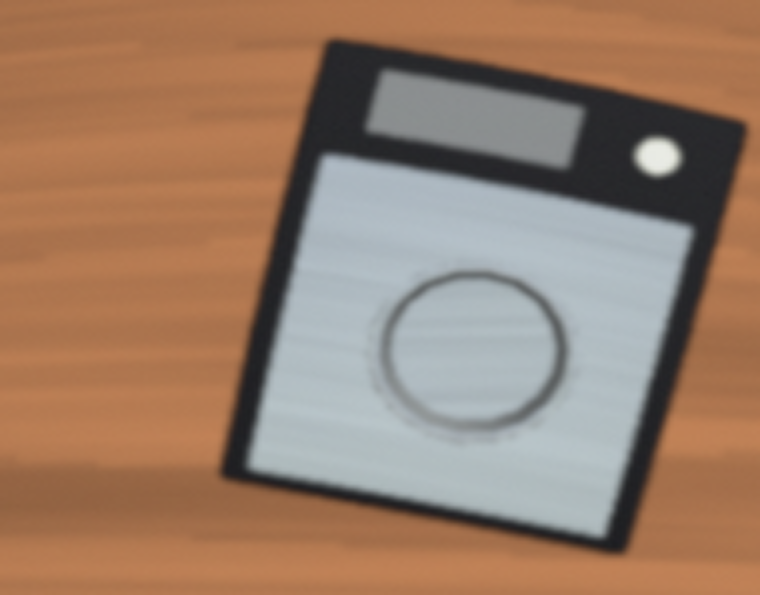

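The scene view shows the cup at (157,188) on the pan and the three containers upright on the tray. In the wrist view the cup's ring is at zoom (475,350), seen from straight above. Checking the offset.

Run:
```python
from plan import *; import json
m={k:np.array(v) for k,v in json.load(open("pics/w17.json")).items()}
f=lambda a,b,z:cast("wrist",((a+.5)/4-.5+140,(b+.5)/3.5-.5),z,m)[:2]
c=np.array([f(a,b,.022) for a,b in ((322,153),(694,227),(608,540),(245,470))])
print(c.mean(0), f(475,350,.067), f(383,350,.067),f(568,350,.067))
```

```text
[ 0.50924096 -0.32033639] [ 0.50925712 -0.31801881] [ 0.50961916 -0.34128095] [ 0.50852962 -0.29451193]
```

The cup is 2.3 mm from the pan's centre, so that step is done. Returning to the tray for the jar.

```bash
python3 -m handwheel '[[[0.088,-0.025,0.02,-0.005,0],[0.088,-0.025,0.045,-0.010,0],[0.088,0,0.048,-0.010,0],[0.088,0,0.048,-0.010,0],[0.088,0,0.048,-0.010,0],[0.088,0,0.048,-0.010,0],[0.088,0,0.048,-0.010,0],[0.088,0,0.048,-0.010,0],[0.088,0,0.048,-0.010,0],[0.088,0,0.048,-0.010,0],[0.088,0,0.048,-0.010,0],[0.088,0,0.048,-0.010,0]]]'
python3 -m handwheel '[[[0.088,0,0.016,0,8.06],[0.088,0,0,0,8.06],[0.088,0,0,0,8.06],[0.088,0,0,0,8.06],[0.088,0,0,0,8.06],[0.088,0,0,0,8.06],[0.088,0,0,0,8.06],[0.088,0,0,0,8.06],[0.088,0,0,0,8.06],[0.088,0,0,0,8.06],[0.088,0,0,0,8.06],[0.088,0,0,0,8.06]]]'
python3 - <<'E'
from plan import *
optics.grab_frame("wrist")
delta([.4551,.2436,.200],-.097)
E
```

```text
clock: 36.85
tcp_pos: [0.4562, 0.2227, 0.2724]
eef_rot: [-0.017, 1.573, 0.014]
contact_force: [0.6, -0.4, -0.1]
width: 0.998
clock: 38.05
tcp_pos: [0.4563, 0.237, 0.2722]
eef_rot: [1.282, 1.159, -1.288]
contact_force: [-0.4, 0.3, 0.0]
width: 0.995
t 38.1 tcp [0.4564 0.2371 0.2724] jaw ang -0.109 q7 -0.915 w 1.002
shift tool [72.4 -1.8 -6.5] mm
turn -0.71 deg; shift after the turn [72.4 -1.7 -6.5]
```

```bash
python3 -m handwheel '[[[0.088,0.02,-0.002,-0.0065,-0.7],[0.088,0.03,0,0,0],[0.088,0.02,0,0,0],[0.088,0,0,0,0],[0.088,0,0,0,0]]]'
python3 - <<'E'
from plan import *
f=optics.grab_frame("wrist")[:,:,::-1]; cv2.imwrite("pics/w18.png",f)
delta([.4551,.2436,.069],-.097)
E
```

```text
clock: 38.6
tcp_pos: [0.4554, 0.2447, 0.2036]
eef_rot: [1.268, 1.17, -1.271]
contact_force: [1.2, 0.2, 0.2]
width: 0.998
t 38.65 tcp [0.456  0.2451 0.2043] jaw ang -0.083 q7 -0.973 w 0.998
shift tool [135.3  -0.8   1.6] mm
turn 0.81 deg; shift after the turn [135.3  -0.7   1.6]
```

View pics/w18.png

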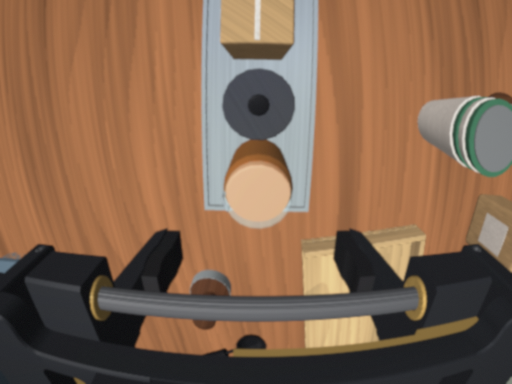

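The jar is centred at column 258. Descending and gripping.

```bash
python3 -m handwheel '[[[0.088,0.025,0,0.001,0.8],[0.088,0.035,0,0,0],[0.088,0.035,0,0,0],[0.088,0.026,0,0,0],[0.088,0.014,0,0,0],[0.088,0,0,0,0],[0.088,0,0,0,0]]]'
python3 -m handwheel '[[[0.075,0,0,0,0],[0.068,0,0,0,0],[0.05,0,0,0,0],[0.05,0,0,0,0],[0.05,0,0,0,0],[0.05,0,0,0,0],[0.05,0,0,0,0]]]' 20
```

```text
clock: 39.35
tcp_pos: [0.4566, 0.2448, 0.0701]
eef_rot: [1.282, 1.161, -1.279]
contact_force: [0.9, 0.4, -0.1]
width: 0.998
clock: 40.05
tcp_pos: [0.4558, 0.2445, 0.0695]
eef_rot: [1.281, 1.161, -1.28]
contact_force: [-1.9, -0.3, 6.2]
width: 0.721
```

```bash
python3 -m handwheel '[[[0.05,-0.005,0,0,0],[0.05,-0.015,0,0,0],[0.05,-0.03,0,0,0],[0.05,-0.035,0,0,0],[0.05,-0.035,0,0,0],[0.05,-0.03,0,0,0],[0.05,-0.02,0,0,0],[0.05,0,0,0,0],[0.05,0,0,0,0]]]'
python3 - <<'E'
from plan import *
optics.grab_frame("wrist")
delta([.556,-.071,.0735],.028)
E
```

```text
clock: 40.95
tcp_pos: [0.4555, 0.2437, 0.2388]
eef_rot: [1.28, 1.161, -1.281]
contact_force: [0.3, 0.1, -3.9]
width: 0.718
t 41.0 tcp [0.4551 0.2435 0.238 ] jaw ang -0.098 q7 -0.952 w 0.719
shift tool [164.7 131.3 302.9] mm
turn -7.2 deg; shift after the turn [164.7  92.3 317. ]
```

```bash
python3 -m handwheel '[[[0.05,0,0,0,-7.2],[0.05,0,0.006,0.020,0],[0.05,0,0.009,0.032,0],[0.05,0,0.011,0.037,0],[0.05,0,0.011,0.038,0],[0.05,0,0.011,0.038,0],[0.05,0,0.011,0.038,0],[0.05,0,0.011,0.037,0],[0.05,0,0.011,0.036,0],[0.05,0,0.008,0.028,0],[0.05,0,0.004,0.013,0],[0.05,0,0,0,0]]]'
python3 - <<'E'
from plan import *
optics.grab_frame("wrist");optics.grab_frame("wrist")
delta([.556,-.071,.0735],.028)
E
```

```text
clock: 42.2
tcp_pos: [0.5571, -0.0716, 0.2375]
eef_rot: [1.19, 1.223, -1.192]
contact_force: [0.7, 0.4, -3.6]
width: 0.72
t 42.3 tcp [ 0.5569 -0.068   0.2383] jaw ang 0.03 q7 -0.196 w 0.72
shift tool [164.7  -0.7   3.2] mm
turn 0.11 deg; shift after the turn [164.7  -0.7   3.2]
```

```bash
python3 -m handwheel '[[[0.05,0.025,0,0.002,0],[0.05,0.035,0,0,0],[0.05,0.035,0,0,0],[0.05,0.03,0,0,0],[0.05,0.018,0,0,0],[0.05,0.010,0,0,0],[0.05,0.005,0,0,0],[0.05,0,0,0,0],[0.05,0,0,0,0]]]'
python3 - <<'E'
from plan import *
optics.grab_frame("wrist");optics.grab_frame("wrist")
delta([.556,-.071,.0735],.028)
E
```

```text
clock: 43.2
tcp_pos: [0.5585, -0.0717, 0.082]
eef_rot: [1.189, 1.221, -1.187]
contact_force: [0.1, 0.8, -3.5]
width: 0.722
t 43.3 tcp [ 0.5585 -0.072   0.0819] jaw ang 0.028 q7 -0.324 w 0.72
shift tool [ 8.4 -2.4 -1.1] mm
turn 0.01 deg; shift after the turn [ 8.4 -2.4 -1.1]
```

```bash
python3 -m handwheel '[[[0.05,0.003,-0.002,-0.001,0],[0.05,0.002,0,0,0],[0.05,0,0,0,0],[0.05,0,0,0,0]]]'
python3 -m handwheel '[[[0.05,0.002,0,0,0],[0.05,0,0,0,0],[0.05,0,0,0,0]]]'
```

```text
clock: 43.7
tcp_pos: [0.5556, -0.0711, 0.0759]
eef_rot: [1.188, 1.222, -1.189]
contact_force: [-0.4, 0.8, -3.7]
width: 0.721
clock: 44.0
tcp_pos: [0.5557, -0.0711, 0.0739]
eef_rot: [1.188, 1.222, -1.189]
contact_force: [0.0, 0.2, -3.9]
width: 0.72
```

```bash
python3 -m handwheel '[[[0.05,0.001,0,0,0],[0.05,0,0,0,0],[0.05,0,0,0,0]]]'
```

```text
clock: 44.3
tcp_pos: [0.5557, -0.0711, 0.0736]
eef_rot: [1.188, 1.222, -1.189]
contact_force: [-3.0, 0.1, 6.3]
width: 0.722
```

Contact at the predicted 0.0735. Releasing and going back for the canister.

```bash
python3 -m handwheel '[[[0.068,0,0,0,0],[0.075,0,0,0,0],[0.088,0,0,0,0],[0.088,0,0,0,0],[0.088,0,0,0,0],[0.088,-0.02,0,0,0],[0.088,-0.04,0,0,0],[0.088,-0.045,0,0,0],[0.088,-0.030,0,0,0],[0.088,0,0,0,0]]]'
python3 - <<'E'
from plan import *
f=optics.grab_frame("wrist")[:,:,::-1]; cv2.imwrite("pics/w19.png",f)
delta([.4621,.3199,.082],-.097)
E
```

```text
clock: 45.3
tcp_pos: [0.5585, -0.0709, 0.2123]
eef_rot: [1.191, 1.216, -1.183]
contact_force: [-0.1, -0.2, -0.3]
width: 1.0
t 45.35 tcp [ 0.557  -0.0712  0.2099] jaw ang 0.028 q7 -0.218 w 1.001
shift tool [ 127.2  -84.5 -393.7] mm
turn 7.15 deg; shift after the turn [ 127.2 -132.9 -380.1]
```

View pics/w19.png

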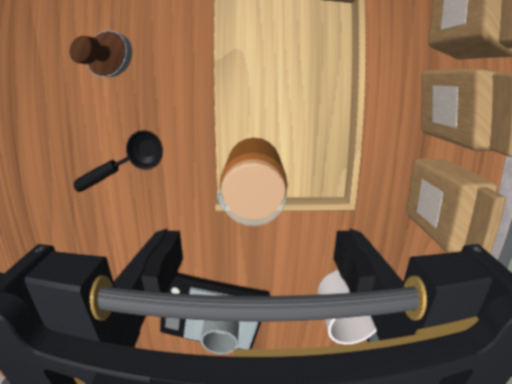

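The jar stands in its old place relative to the stand edges, to within about 3 px of the earlier picture. On to the canister.

```bash
python3 -m handwheel '[[[0.088,0,0,0,7.15],[0.088,0,-0.010,-0.030,0],[0.088,0,-0.015,-0.044,0],[0.088,0,-0.016,-0.046,0],[0.088,0,-0.016,-0.046,0],[0.088,0,-0.016,-0.046,0],[0.088,0,-0.016,-0.046,0],[0.088,0,-0.016,-0.046,0],[0.088,0,-0.015,-0.044,0],[0.088,0,-0.012,-0.032,0],[0.088,0,0,0,0],[0.088,0,0,0,0]]]'
python3 - <<'E'
from plan import *
f=optics.grab_frame("wrist")[:,:,::-1]; cv2.imwrite("pics/w20.png",f); optics.grab_frame("wrist")
delta([.4621,.3199,.082],-.097)
E
```

```text
clock: 46.55
tcp_pos: [0.46, 0.3198, 0.2065]
eef_rot: [1.277, 1.163, -1.281]
contact_force: [-0.5, -0.5, -0.1]
width: 0.994
t 46.65 tcp [0.4613 0.318  0.2068] jaw ang -0.098 q7 -1.1 w 0.993
shift tool [124.8   0.7  -2.3] mm
turn -0.08 deg; shift after the turn [124.8   0.8  -2.3]
```

View pics/w20.png

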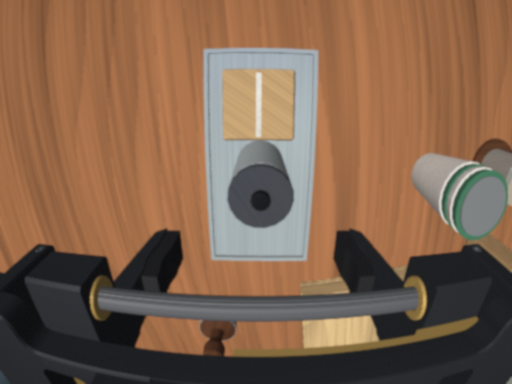

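```bash
python3 -m handwheel '[[[0.088,0.025,0.001,-0.001,0],[0.088,0.03,0,0,0],[0.088,0.03,0,0,0],[0.088,0.025,0,0,0],[0.088,0.012,0,0,0],[0.088,0,0,0,0],[0.088,0,0,0,0]]]'
python3 -m handwheel '[[[0.07,0,0,0,0],[0.06,0,0,0,0],[0.045,0,0,0,0],[0.045,0,0,0,0],[0.045,0,0,0,0],[0.045,0,0,0,0],[0.045,0,0,0,0]]]' 20
python3 -m handwheel '[[[0.045,-0.005,0,0,0],[0.045,-0.015,0,0,0],[0.045,-0.025,0,0,0],[0.045,-0.03,0,0,0],[0.045,-0.03,0,0,0],[0.045,-0.03,0,0,0],[0.045,-0.02,0,0,0],[0.045,0,0,0,0],[0.045,0,0,0,0]]]'
python3 - <<'E'
from plan import *
f=optics.grab_frame("side")[:,:,::-1]; cv2.imwrite("pics/s21.png",f)
delta([.5551,.0062,.0875],.028)
E
```

```text
clock: 47.35
tcp_pos: [0.4627, 0.3206, 0.0867]
eef_rot: [1.281, 1.161, -1.28]
contact_force: [-0.2, -0.9, -1.2]
width: 0.998
clock: 48.05
tcp_pos: [0.4621, 0.3209, 0.0862]
eef_rot: [1.28, 1.162, -1.28]
contact_force: [-0.2, -0.9, 4.2]
width: 0.617
clock: 48.95
tcp_pos: [0.4619, 0.3203, 0.2408]
eef_rot: [1.28, 1.161, -1.28]
contact_force: [-0.3, -0.1, -4.0]
width: 0.616
t 49.0 tcp [0.4615 0.32   0.24  ] jaw ang -0.097 q7 -1.076 w 0.618
shift tool [152.7 123.6 303.1] mm
turn -7.15 deg; shift after the turn [152.7  85.  316.1]
```

View pics/s21.png

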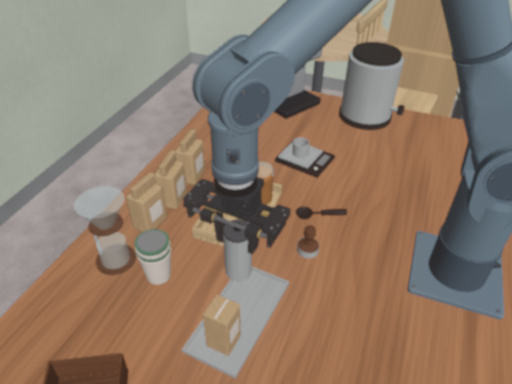

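The canister is held upright at (238,255). Allowing for the regrasp offset, the target is (0.555, 0.007) with contact near z = 0.090.

```bash
python3 -m handwheel '[[[0.045,0,0,0,-7.15],[0.045,0,0.005,0.020,0],[0.045,0,0.009,0.032,0],[0.045,0,0.010,0.037,0],[0.045,0,0.010,0.038,0],[0.045,0,0.010,0.038,0],[0.045,0,0.010,0.038,0],[0.045,0,0.010,0.037,0],[0.045,0,0.010,0.036,0],[0.045,0,0.007,0.027,0],[0.045,0,0.004,0.012,0],[0.045,0,0,0,0]]]'
python3 -m handwheel '[[[0.045,0.02,0,0,0],[0.045,0.03,0,0,0],[0.045,0.03,0,0,0],[0.045,0.03,0,0,0],[0.045,0.018,0,0,0],[0.045,0.010,0,0,0],[0.045,0.004,0,0,0],[0.045,0,0,0,0],[0.045,0,0,0,0]]]'
python3 - <<'E'
from plan import *
optics.grab_frame("wrist");optics.grab_frame("wrist")
delta([.5551,.0072,.090],.028)
E
```

```text
clock: 50.2
tcp_pos: [0.5556, 0.0067, 0.2397]
eef_rot: [1.19, 1.222, -1.192]
contact_force: [-0.3, 0.6, -2.6]
width: 0.617
clock: 51.1
tcp_pos: [0.5566, 0.0088, 0.0999]
eef_rot: [1.189, 1.222, -1.187]
contact_force: [0.3, 0.7, -2.6]
width: 0.617
t 51.2 tcp [0.5566 0.0084 0.0999] jaw ang 0.028 q7 -0.464 w 0.621
shift tool [ 9.9 -1.5  1.2] mm
turn 0.01 deg; shift after the turn [ 9.9 -1.5  1.2]
```

```bash
python3 -m handwheel '[[[0.045,0.004,-0.001,0.001,0],[0.045,0.003,0,0,0],[0.045,0,0,0,0],[0.045,0,0,0,0]]]'
python3 -m handwheel '[[[0.045,0.0015,0,0,0],[0.045,0,0,0,0],[0.045,0,0,0,0]]]'
```

```text
clock: 51.6
tcp_pos: [0.5548, 0.0072, 0.0918]
eef_rot: [1.188, 1.223, -1.189]
contact_force: [-0.2, -0.8, -3.3]
width: 0.616
clock: 51.9
tcp_pos: [0.5549, 0.0073, 0.0904]
eef_rot: [1.188, 1.222, -1.189]
contact_force: [0.5, -0.2, -3.2]
width: 0.618
```

```bash
python3 -m handwheel '[[[0.045,0.001,0,0,0],[0.045,0,0,0,0],[0.045,0,0,0,0]]]'
```

```text
clock: 52.2
tcp_pos: [0.555, 0.0072, 0.0902]
eef_rot: [1.188, 1.222, -1.189]
contact_force: [-3.4, -1.0, 5.1]
width: 0.62
```

```bash
python3 -m handwheel '[[[0.06,0,0,0,0],[0.07,0,0,0,0],[0.088,0,0,0,0],[0.088,0,0,0,0],[0.088,0,0,0,0],[0.088,-0.02,0,0,0],[0.088,-0.04,0,0,0],[0.088,-0.045,0,0,0],[0.088,-0.020,0,0,0],[0.088,0,0,0,0]]]'
python3 - <<'E'
from plan import *
f=optics.grab_frame("wrist")[:,:,::-1]; cv2.imwrite("pics/w22.png",f)
delta([.4685,.3965,.079],-.097)
E
```

```text
clock: 53.2
tcp_pos: [0.557, 0.0076, 0.2177]
eef_rot: [1.191, 1.218, -1.184]
contact_force: [-0.0, -0.5, -0.3]
width: 0.998
t 53.25 tcp [0.5557 0.0072 0.2155] jaw ang 0.028 q7 -0.361 w 1.0
shift tool [ 136.2  -76.6 -391.6] mm
turn 7.15 deg; shift after the turn [ 136.2 -124.8 -379. ]
```

View pics/w22.png

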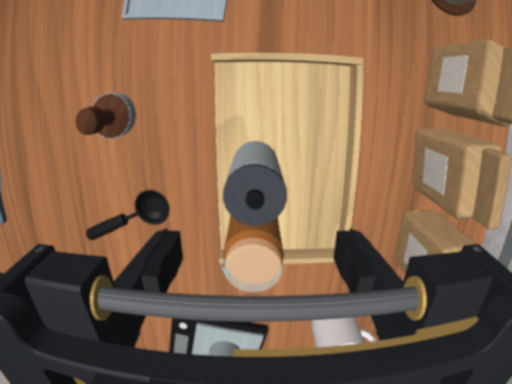

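The canister and jar are standing in the stand's row, as at the start. Now the carton.

```bash
python3 -m handwheel '[[[0.088,0,0,0,7.15],[0.088,0,-0.010,-0.030,0],[0.088,0,-0.014,-0.044,0],[0.088,0,-0.015,-0.046,0],[0.088,0,-0.015,-0.046,0],[0.088,0,-0.015,-0.046,0],[0.088,0,-0.015,-0.046,0],[0.088,0,-0.015,-0.046,0],[0.088,0,-0.014,-0.044,0],[0.088,0,-0.011,-0.031,0],[0.088,0,0,0,0],[0.088,0,0,0,0]]]'
python3 - <<'E'
from plan import *
f=optics.grab_frame("wrist")[:,:,::-1]; cv2.imwrite("pics/w23.png",f); optics.grab_frame("wrist")
delta([.4685,.3965,.079],-.097)
E
```

```text
clock: 54.45
tcp_pos: [0.467, 0.3962, 0.2125]
eef_rot: [1.276, 1.163, -1.281]
contact_force: [-0.3, -1.1, -0.4]
width: 0.998
t 54.55 tcp [0.4685 0.3945 0.2131] jaw ang -0.098 q7 -1.189 w 1.0
shift tool [ 1.341e+02 -1.000e-01 -2.300e+00] mm
turn -0.07 deg; shift after the turn [ 1.341e+02 -1.000e-01 -2.300e+00]
```

View pics/w23.png

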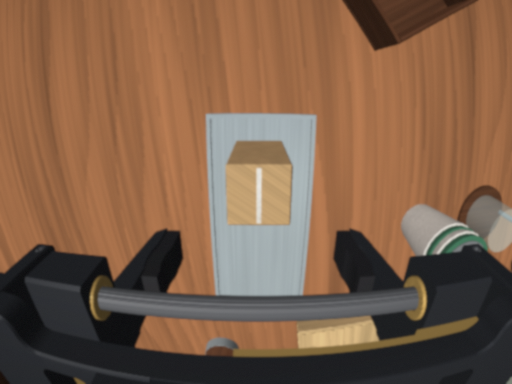

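```bash
python3 -m handwheel '[[[0.088,0.025,0,-0.001,0],[0.088,0.03,0,0,0],[0.088,0.03,0,0,0],[0.088,0.027,0,0,0],[0.088,0.016,0,0,0],[0.088,0,0,0,0],[0.088,0,0,0,0]]]'
python3 -m handwheel '[[[0.07,0,0,0,0],[0.06,0,0,0,0],[0.045,0,0,0,0],[0.045,0,0,0,0],[0.045,0,0,0,0],[0.045,0,0,0,0],[0.045,0,0,0,0]]]' 20
python3 -m handwheel '[[[0.045,-0.005,0,0,0],[0.045,-0.015,0,0,0],[0.045,-0.025,0,0,0],[0.045,-0.03,0,0,0],[0.045,-0.03,0,0,0],[0.045,-0.03,0,0,0],[0.045,-0.03,0,0,0],[0.045,0,0,0,0],[0.045,0,0,0,0]]]'
python3 - <<'E'
from plan import *
optics.grab_frame("side")
delta([.5551,.087,.0875],.11)
E
```

```text
clock: 55.25
tcp_pos: [0.4688, 0.3973, 0.0871]
eef_rot: [1.281, 1.161, -1.28]
contact_force: [0.1, 0.8, 0.1]
width: 0.999
clock: 55.95
tcp_pos: [0.4682, 0.3977, 0.0868]
eef_rot: [1.28, 1.162, -1.28]
contact_force: [-0.5, -0.7, 5.0]
width: 0.632
clock: 56.85
tcp_pos: [0.4682, 0.3973, 0.2518]
eef_rot: [1.281, 1.162, -1.279]
contact_force: [-0.1, -0.2, -3.0]
width: 0.629
t 56.9 tcp [0.4677 0.3967 0.2506] jaw ang -0.097 q7 -1.168 w 0.632
shift tool [163.4 117.  299.6] mm
turn -11.84 deg; shift after the turn [163.4  53.  317.2]
```

```bash
python3 -m handwheel '[[[0.045,0,0,0,-5.9],[0.045,0,0,0,-5.9],[0.045,0,0.003,0.025,0],[0.045,0,0.006,0.036,0],[0.045,0,0.007,0.040,0],[0.045,0,0.007,0.042,0],[0.045,0,0.007,0.042,0],[0.045,0,0.007,0.042,0],[0.045,0,0.006,0.038,0],[0.045,0,0.005,0.032,0],[0.045,0,0.003,0.019,0],[0.045,0,0,0,0]]]'
python3 -m handwheel '[[[0.045,0.02,0,0,0],[0.045,0.03,0,0,0],[0.045,0.03,0,0,0],[0.045,0.03,0,0,0],[0.045,0.024,0,0,0],[0.045,0.014,0,0,0],[0.045,0.004,0,0,0],[0.045,0,0,0,0],[0.045,0,0,0,0]]]'
python3 - <<'E'
from plan import *
optics.grab_frame("side");optics.grab_frame("wrist")
delta([.554,.0875,.0905],.11)
E
```

```text
clock: 58.1
tcp_pos: [0.5532, 0.0845, 0.2494]
eef_rot: [1.129, 1.257, -1.136]
contact_force: [-0.2, 1.1, -2.7]
width: 0.634
clock: 59.0
tcp_pos: [0.554, 0.0894, 0.1004]
eef_rot: [1.129, 1.258, -1.127]
contact_force: [0.7, 0.2, -3.3]
width: 0.634
t 59.1 tcp [0.5541 0.0891 0.1006] jaw ang 0.109 q7 -0.547 w 0.632
shift tool [10.1 -0.3  1.6] mm
turn -0.04 deg; shift after the turn [10.1 -0.3  1.6]
```

```bash
python3 -m handwheel '[[[0.045,0.004,0,0.001,0],[0.045,0.003,0,0,0],[0.045,0,0,0,0],[0.045,0,0,0,0]]]'
python3 -m handwheel '[[[0.045,0.0015,0,0,0],[0.045,0,0,0,0],[0.045,0,0,0,0]]]'
```

```text
clock: 59.5
tcp_pos: [0.5534, 0.0878, 0.0924]
eef_rot: [1.128, 1.259, -1.129]
contact_force: [0.1, -0.8, -2.8]
width: 0.635
clock: 59.8
tcp_pos: [0.5535, 0.0879, 0.0909]
eef_rot: [1.128, 1.259, -1.128]
contact_force: [0.3, 0.4, -2.4]
width: 0.633
```

```bash
python3 -m handwheel '[[[0.045,0.001,0,0,0],[0.045,0,0,0,0],[0.045,0,0,0,0]]]'
```

```text
clock: 60.1
tcp_pos: [0.5534, 0.0881, 0.0908]
eef_rot: [1.128, 1.259, -1.128]
contact_force: [-3.0, -0.6, 6.9]
width: 0.635
```

Contact. Releasing, then rising to about the pose of the first wrist picture to compare.

```bash
python3 -m handwheel '[[[0.06,0,0,0,0],[0.07,0,0,0,0],[0.088,0,0,0,0],[0.088,0,0,0,0],[0.088,0,0,0,0],[0.088,-0.02,0,0,0],[0.088,-0.04,0,0,0],[0.088,-0.045,0,0,0],[0.088,-0.045,0,0,0],[0.088,-0.045,0.02,0.025,4.9],[0.088,-0.042,0,0,0],[0.088,0,0,0,0]]]'
python3 -m handwheel '[[[0.088,0,0,0,0],[0.088,0,0,0,0],[0.088,0,0,0,0]]]'
python3 - <<'E'
from plan import *
import json
delta([.575,.06,.33],0.028)
m=optics.camera_model("wrist"); json.dump({k:np.array(v).tolist() for k,v in m.items()},open("pics/w24.json","w"))
f=optics.grab_frame("wrist")[:,:,::-1]; cv2.imwrite("pics/w24.png",f)
cv2.imwrite("pics/w24c.png",cv2.resize(f[92:192,205:335],None,fx=6,fy=6,interpolation=cv2.INTER_CUBIC))
cv2.imwrite("pics/w24d.png",cv2.resize(f[180:280,205:335],None,fx=6,fy=6,interpolation=cv2.INTER_CUBIC))
f=optics.grab_frame("scene")[:,:,::-1]; cv2.imwrite("pics/c24.png",f)
E
```

```text
clock: 61.3
tcp_pos: [0.577, 0.0679, 0.3286]
eef_rot: [1.198, 1.213, -1.185]
contact_force: [0.4, 0.4, -1.0]
width: 0.998
clock: 61.6
tcp_pos: [0.573, 0.0673, 0.3211]
eef_rot: [1.19, 1.222, -1.193]
contact_force: [0.9, -0.2, -0.6]
width: 0.999
t 61.6 tcp [0.573  0.0673 0.3211] jaw ang 0.024 q7 -0.407 w 0.999
shift tool [-8.9  1.8  7.3] mm
turn -0.21 deg; shift after the turn [-8.9  1.8  7.4]
```

View pics/w24c.png

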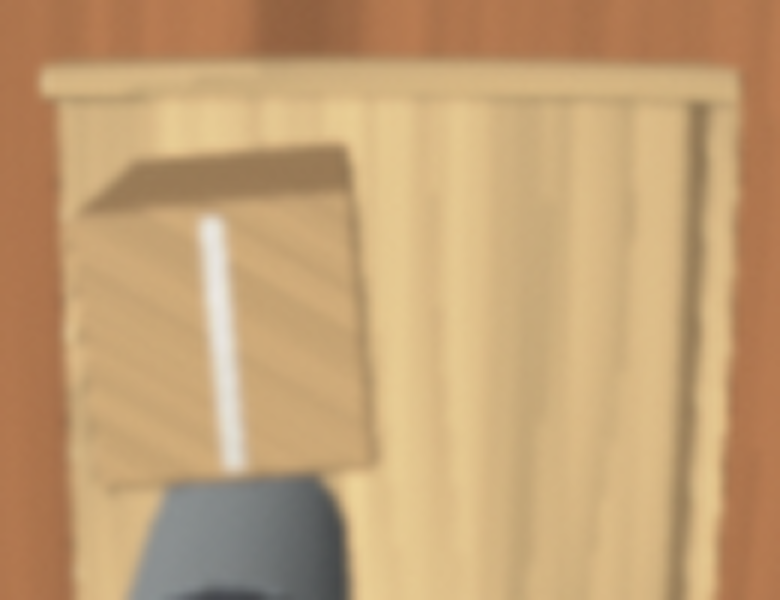

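View pics/w24d.png

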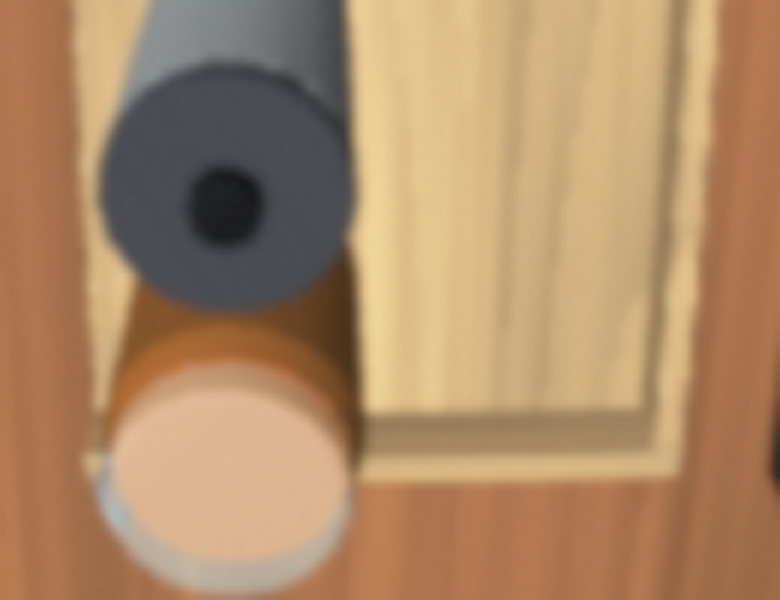

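View pics/c24.png

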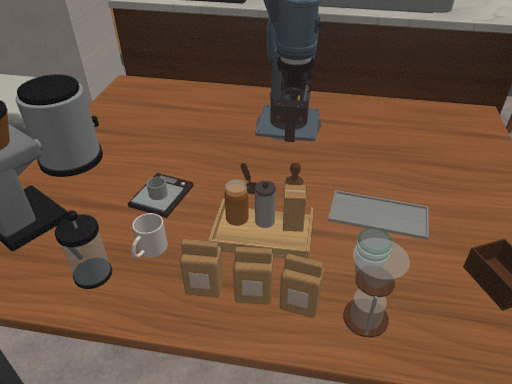

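The scene matches the start picture: jar (236,203), canister (264,205), carton (294,208), and the cup on the pan at (157,188). Now a numeric check from the same features as at the start.

Run:
```python
from h import *; import json
m={k:np.array(v) for k,v in json.load(open("pics/w24.json")).items()}
def c(pts,y0,z): return np.array([cast("wrist",((a+.5)/6-.5+205,(b+.5)/6-.5+y0),z,m)[:2] for a,b in pts]).mean(0).round(4)
print("rack",c([(40,66),(738,68),(680,475+528),(88,475+528)],92,.035),"was .5906 .0072")
print("carton",c([(80,212),(352,188),(376,462),(107,490)],92,.126),"was .553 .0839")
print("can",c([(228,187)],180,.131),"was .5544 .0077; knob",c([(226,207)],180,.14),"was .5545 .0083")
print("jar bottom edge",c([(223,596)],180,.124),"was y -.0997; lr",c([(95,472),(353,472)],180,.124),"was x .5555")
a=cv2.imread("pics/scene0.png").astype(int); b=cv2.imread("pics/c24.png").astype(int)
for l,(u,v) in dict(jar=(236,203),can=(264,205),carton=(294,207)).items():
    s=np.s_[v-25:v+25,u-14:u+14]; p=cv2.phaseCorrelate(a[s].mean(2),b[s].mean(2)); print(l,np.round(p[0],2))
```

```text
rack [0.5909 0.0071] was .5906 .0072
carton [0.5535 0.0851] was .553 .0839
can [0.5545 0.0084] was .5544 .0077; knob [0.5546 0.0079] was .5545 .0083
jar bottom edge [ 0.5533 -0.0998] was y -.0997; lr [ 0.5534 -0.065 ] was x .5555
jar [ 0.38 -0.27]
can [-0.15 -0.11]
carton [0.17 0.19]
```

All three are within about 2 mm of their starts, and the arm is clear at z = 0.32 with the gripper open. Handing in.

Run:
```python
from station import manip, readout
print(manip.job_done(), readout.get_state()["clock"])
```

```text
the job is handed in; nothing more can be done
the job is handed in; nothing more can be done
```

I cleared the carton, canister and jar onto the drip tray and stood the cup on the scale's pan. Then I put the jar, canister and carton back in the stand and handed the job in at about 62 s of the 144 s allowed. The simulator gave no verdict, so the results below are my own checks.

- **Tray stage:** the camera views showed all three containers upright inside the rim, both before the cup was moved and after it was set down.
- **Cup:** right after release it measured about 2.3 mm from the pan's centre. My earlier views of the pan's centre differed by 3–4 mm, but even so the cup is well inside the 15 mm limit.
- **Containers at the end:** compared with the same features at the start, they were off by:
  - carton: about 1.3 mm
  - canister: under 1 mm
  - jar: about 2 mm
- **Scene camera check:** in that view, each container's picture moved by less than 0.5 pixel between start and end.
- **Upright and clear:** the last scene picture shows everything standing. The arm was about 0.2 m above the stand with the gripper open and touching nothing.

Two readings disagreed slightly. The measured tool position varied by 2–3 mm until the arm settled, and my first fix on the cup was about 7 mm off, corrected from a second view before I gripped it.

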